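Draw one level scoop of spacers from the hopper and set it on the scale

TASK

With the counting scoop, take one level scoop of spacers from the hopper: push the scoop in along the hopper floor under the yellow strike edge until the whole pan is inside and heaped, then drag it straight back out under the edge, flat on the floor, so that the surplus is struck off and stays in the hopper and exactly one spacer lies in each of the three grooves. Set the scoop down level on the middle of the scale's platform with its three spacers still in their grooves and let go; leave everything else on the bench where it is.

Things in the scene. Friction and masses are not known exactly. Their poses are not given: they have to be found in the camera images.
- hopper: fixed grey sheet-metal hopper, open at the top, standing on the bench; eight spacers lie in it crosswise in two layers, towards the far wall. Origin: on the bench under the middle of the strike edge; +x points into the chamber (roughly world +y, the robot's left). The chamber runs from x = 0 to the far wall at x = 100 mm and is 104 mm wide (y = -52 to 52); walls up to 103 mm above the bench.
- strike_edge (a point): middle of the lower edge of the yellow strike bar across the hopper's open end, 53 mm above the bench, 23 mm above the hopper floor. Bar: x = -5 to 0 mm of the hopper, 24 mm high. Above it the front panel leans outwards (to the hopper's -x) 38 degrees from upright, top edge at x = -42 mm, 125 mm above the bench, so a gripper holding the scoop there must lean back from the hopper.
- hopper_floor (a point): middle of the hopper's level inner floor, 30 mm above the bench, 55 mm beyond the strike edge. The floor reaches from x = -17 mm to the far wall; in front of it a sill slopes down 29 degrees to x = -34 mm, 20 mm above the bench; under the strike edge is an open slot 104 mm wide and 23 mm high. In front of the sill there is free space down to the bench.
- scoop: loose aluminium counting scoop with a level black handle, 173 mm long, 130 to 200 g, flat on the bench, handle roughly to the robot's right. Origin: underside of the pan, at its middle; +x to the lip, z up. Pan x = -35 (back wall) to 34 mm (lip), 81 mm wide, 93 at the flared lip; walls 19 mm high, floor 3 mm, lip 2 mm thick with a ramp up to 7 mm. Three cross grooves between 3 mm ribs hold one spacer each, flush with the walls.
- scoop_handle (a point): place to grip the handle: middle of its thickness, 117 mm behind the pan's middle, 14 mm above the pan's underside. The black grip is a level bar along the scoop's x, 22 mm wide (along the scoop's y), 12 mm thick (8 to 20 mm above the underside) and runs from x = -68 to -139 mm.
- scale: fixed white bench scale. Origin: on the bench under the middle of its platform; display towards its -x. Steel platform 172 mm (x) by 190 mm (y), top 66 mm above the bench; the display part in front of it (x = -148 to -88 mm) is only 36 mm high. The platform does not move.
- scale_platform (a point): middle of the top of the scale's platform, 66 mm above the bench
- solder_reel: bystander: green-flanged reel of solder lying flat, 84 mm diameter, 50 mm high; origin under its middle
- tape_roll: bystander: roll of tan tape lying flat, 90 mm diameter, 25 mm high; origin under its middle
- flux_bottle: bystander: white bottle with a red cap, 48 mm diameter, 110 mm high; origin under its middle
- board: bystander: green circuit board lying flat with parts on it, 130 by 100 mm, 27 mm high; origin under its middle
- screwdriver: bystander: orange screwdriver, 170 mm long; origin under its middle
- groove0 (a point): centre of a spacer lying in the scoop's groove 0 (the one at the back wall), 11 mm above the pan's underside, at x = -23.5 mm of the scoop
- groove1 (a point): centre of a spacer lying in the scoop's groove 1 (the middle one), 11 mm above the pan's underside, at x = -6.0 mm of the scoop
- groove2 (a point): centre of a spacer lying in the scoop's groove 2 (the one next to the lip ramp), 11 mm above the pan's underside, at x = 11.5 mm of the scoop
- spacer0: gold-coloured round spacer, 16 mm diameter, 70 mm long, 28 g. Origin at its centre; it lies along its own y axis. The scoop pushed in among the spacers meets a few N, rising to about 20 N when its lip comes within 15 mm of the far wall; by then spacers lie in the grooves and others are heaped on them
- spacer1: another such spacer
- spacer2: another such spacer
- spacer3: another such spacer
- spacer4: another such spacer
- spacer5: another such spacer
- spacer6: another such spacer
- spacer7: another such spacer
There are look-alikes about, which are no part of the job. Leave any white look-alike of the spacer4 alone. What is shaped like the spacer5 but purple is not meant.

How it is judged:
By the outcome, as a careful person would: the job done as asked, in the order asked, and still so for the second after the job is handed in, with the robot touching nothing.
It also fails if it takes over 58 s, if anything falls off the work surface, if the arm or the gripper's body presses on something with over 40 N, if the wrist force passes 120 N, or if a joint passes its speed limit or range.

ROBOT

A 7-joint arm with a two-finger parallel gripper is mounted at the origin on the work surface. World frame = base frame: x ahead of the robot, y to its left, z up, the work surface at z = 0. Lengths are in m, angles in rad, forces in N, time in s.
With the tool pointing down it reaches from about 0.425 to 0.875 m from the base axis. Payload 4.7 kg.
Tool frame: the origin (TCP) lies midway between the tips of the shut fingers; the grasp point (between the pads) lies 19 mm behind it; z points along the fingers, y is the direction in which the jaws open and shut (so a half turn about z gives the same grasp; the last joint's range is limited). The gripper opens to 87 mm and grips with 3 to 60 N. Pads are 19 mm wide; open, the fingers measure 117 mm over their backs; the gripper's body (75 mm by 190 mm) begins 51 mm behind the grasp point.
Start: joints at [1.212, 0.321, -0.07, 1.45, 0.023, 1.371, -0.057], TCP at [0.237, -0.605, 0.223] pointing down, gripper open.
Joint ranges: [-2.86, 2.86], [-0.3, 2.09], [-1.38, 1.24], [0.06, 2.45], [-1.56, 4.7], [0.09, 2.05], [-2.69, 2.69]. Speed limits (rad/s): [2.57, 2.57, 3.14, 3.14, 3.14, 3.14, 3.14].

INTERFACE

Orientations are given as a rotation vector (axis times angle).
In Python, from bench import monitor, eyes, order gives the robot as it stands. The module is installed in compiled form; this text tells all that it offers.
- The arm moves only by the shell command python3 -m pendant 'ROWS' [FORCE]. ROWS is JSON, a list of rows, each a list of 3 entries, a list of its own where there are three numbers: the turn, a rotation vector about the tool's x, y, z in degrees, then the shift along the tool's x, y, z in m, then the gripper command: -1 is fully open, 1 is shut, values between are in proportion. In form: [[[rx, ry, rz], [tx, ty, tz], hand], ...]. A call has 1 to 8 rows; each row shifts and turns the commanded pose from where the row before left it, along the tool's axes as they then stand; what a row does not reach is not made up. A row lasts 1/8 s, in which the tool goes at most 62.5 mm and 10.7 degrees, less where a joint would pass 70% of its speed; a pose out of reach is approached as far as the arm can. A call is refused whole if a number of a shift passes 0.0625 or a number of a turn 10.7, either way. A call with a gripper value outside its range is refused whole. The fingers move at their own pace and stop on an object; FORCE is the grip in N (left out, the last holds). Time passes only in rows, so rows that do not move let the fingers close. It gives the time, the measured TCP pose, the force and the opening at its end, in the units of the state.
- monitor.get_state(): the state, without advancing time (a new reading comes with each control period).
- eyes.get_image(name): name is "side" or "top" or "wrist"; returns a dict with "color" (420x560x3 uint8, red, green, blue), "range_z" (420x560 float32, m along the optical axis (not along the pixel's ray), 0 where there is no reading), "fx", "fy", "cx", "cy" (pixels), "world_to_cam" (4x4, takes a point from world to camera coordinates). Camera axes: x right, y up, looking along -z (the intrinsics and any distortion apply to the point x, -y, -z); pixel columns grow to the right and rows downward; lengths in m; the calibration is good to about 2 mm. The wrist camera is an equidistant fisheye: a pixel r from the principal point sees the ray r / f radians off the axis. A picture is of the moment at which its call begins.
- order.close_job(): hands the job in, once; it reports no verdict.
The state is a dict: "time": time; "joint_positions": joint angles; "qd": joint speeds; "joint_torque": joint torques, N m; "position": TCP position; "tool_rot": TCP orientation; "ft_force": force on the tool from outside, world axes, zero at the start; "torque": the same for the moment, N m; "grip_width": opening from 0.0 (shut) to 1.0 (fully open).
Only numpy, scipy, OpenCV 4.12 (cv2) and the standard library are available. Lean on these libraries where they do the work, as an engineer would, in place of code of your own. Each camera call takes 0.05 s, during which the arm holds its last target.

## Working session

There is one attempt and no reset: what is moved stays moved. The work goes in short steps, Python scripts to look and compute and a shell command to move; the robot and the scene stay as the last step left them, time stands still between calls to the robot, and variables do not carry over. Pictures are saved under pics/ and viewed, and the job is handed in when it is done.

```bash
mkdir -p pics; cat > h.py <<'E'
import numpy as np, cv2
from bench import monitor, eyes, order
from scipy.spatial.transform import Rotation as R
def grab(n,tag):
    d=eyes.get_image(n); np.savez(f'{tag}.npz',**d); cv2.imwrite(f'pics/{tag}.png',cv2.cvtColor(d['color'],cv2.COLOR_RGB2BGR)); return d
def world(d,u,v,z=None):
    r=float(d['range_z'][int(round(v)),int(round(u))]) if z is None else z
    c=np.array([(u-d['cx'])/d['fx']*r,-(v-d['cy'])/d['fy']*r,-r,1])
    return (np.linalg.inv(d['world_to_cam'])@c)[:3]
def cloud(d):
    H,W=d['range_z'].shape; u,v=np.meshgrid(np.arange(W),np.arange(H)); r=d['range_z'].astype(float)
    c=np.stack([(u-d['cx'])/d['fx']*r,-(v-d['cy'])/d['fy']*r,-r,np.ones_like(r)],-1)
    return (c@np.linalg.inv(d['world_to_cam']).T)[...,:3]
def onz(d,u,v,h):
    "ray hits plane z=h"
    M=np.linalg.inv(d['world_to_cam']); o=M[:3,3]; p=world(d,u,v,1.0); k=(h-o[2])/(p[2]-o[2]); return o+k*(p-o)
E
python3 - <<'E'
from h import *
s=monitor.get_state(); print(s)
for n in('top','side','wrist'):
    d=grab(n,n+'0'); print(n,d['fx'],d['fy'],d['cx'],d['cy'],d['world_to_cam'].round(3).tolist(),d.keys())
E
```

```text
{'time': 0.0, 'joint_positions': array([ 1.21208235,  0.3218427 , -0.07009165,  1.45166197,  0.02266847,
        1.37080492, -0.05688238]), 'qd': array([ 2.63458991e-04,  5.23612819e-05, -1.39287093e-03, -3.13538348e-04,
        1.56867407e-03,  4.59214397e-05, -1.22139352e-04]), 'joint_torque': array([-2.42066799e-04, -4.91288888e+01, -4.04183641e-01, -3.12529814e+01,
       -6.39472157e-02,  4.35701001e-02,  1.78564374e-04]), 'position': array([ 0.23648809, -0.6048616 ,  0.22145535]), 'tool_rot': array([-3.08532141e+00, -5.81989639e-01,  8.10813154e-04]), 'ft_force': array([ 0.3026847 ,  0.26807626, -0.34187083]), 'torque': array([ 0.02604947, -0.05101455,  0.02550952]), 'grip_width': 0.9996803010228568}
top 496.4468468478226 496.4468468478226 281.1371033718489 211.96297268383648 [[0.017, -1.0, -0.009, 0.086], [0.987, 0.015, 0.158, -0.539], [-0.158, -0.012, 0.987, -1.202], [0.0, 0.0, 0.0, 1.0]] dict_keys(['color', 'range_z', 'fx', 'fy', 'cx', 'cy', 'world_to_cam'])
side 400.5179060038149 400.5179060038149 275.8161543741654 211.17859365126645 [[0.921, -0.388, 0.02, -0.462], [0.275, 0.688, 0.672, -0.236], [-0.274, -0.613, 0.741, -0.934], [0.0, 0.0, 0.0, 1.0]] dict_keys(['color', 'range_z', 'fx', 'fy', 'cx', 'cy', 'world_to_cam'])
wrist 325.19226210127806 325.19226210127806 283.8742035592421 206.96910332793988 [[0.365, -0.931, -0.002, -0.649], [0.903, 0.354, -0.243, 0.03], [0.227, 0.087, 0.97, -0.39], [0.0, 0.0, 0.0, 1.0]] dict_keys(['color', 'range_z', 'fx', 'fy', 'cx', 'cy', 'world_to_cam'])
```

View pics/top0.png

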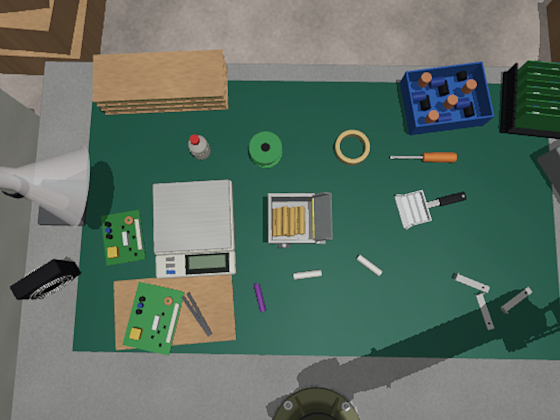

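View pics/side0.png

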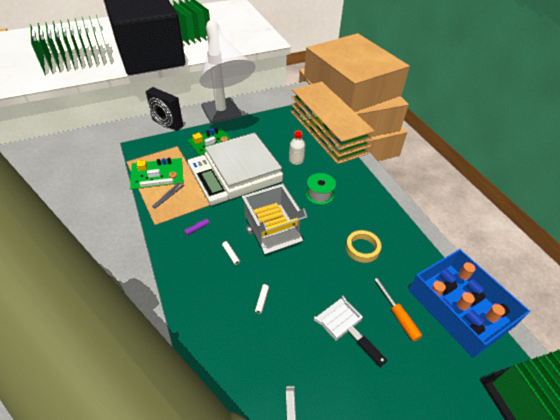

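View pics/wrist0.png

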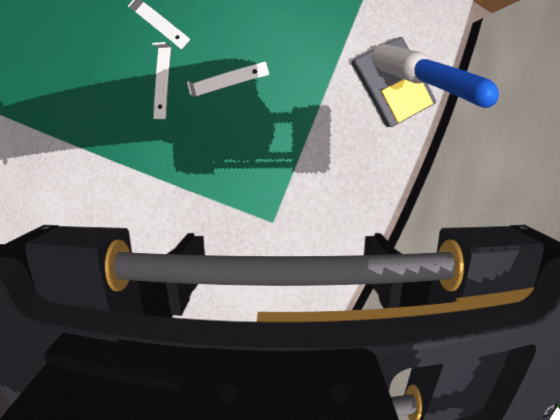

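The top view shows the hopper at (299,218) with its yellow edge and open end at the right, the scoop at (412,210) with its handle to (453,199), and the scale at (193,216). The white sticks at (308,274) and (369,265) and the purple one at (260,297) are the look-alikes. The only gold spacers are those in the hopper, at (290,220). I'll enlarge these next.

```bash
python3 - <<'E'
from h import *
im=cv2.imread('pics/top0.png')
a=cv2.resize(im[180:256,255:345],None,fx=4.4,fy=4.4,interpolation=cv2.INTER_CUBIC)
b=cv2.resize(im[180:256,385:475],None,fx=4.4,fy=4.4,interpolation=cv2.INTER_CUBIC)
cv2.imwrite('pics/crop1.png',np.hstack([a,b]))
d=dict(np.load('top0.npz')); C=cloud(d)
def fit(name,m):
    P=C[m]; print(name,len(P),P.min(0).round(4),P.max(0).round(4))
H=C[...,2]
# scoop region
reg=np.zeros(H.shape,bool); reg[185:232,392:470]=1
m=reg&(H>0.004)
fit('scoop',m)
col=d['color'].astype(int)
dark=m&(col.sum(-1)<150)&(H>.01); fit('handle',dark)
P=C[dark]; c=P.mean(0); u,s,v=np.linalg.svd((P-c)[:,:2],full_matrices=False); print('handle c',c,'dir',v[0],np.degrees(np.arctan2(v[0,1],v[0,0])))
rect=cv2.minAreaRect((P[:,:2]*1000).astype(np.float32)); print(rect)
br=m&~(col.sum(-1)<250); P=C[br]; rect=cv2.minAreaRect((P[:,:2]*1000).astype(np.float32)); print('pan',rect, P[:,2].max())
# scale
reg=np.zeros(H.shape,bool); reg[170:285,145:245]=1
m=reg&(abs(H-.066)<.006); P=C[m]; rect=cv2.minAreaRect((P[:,:2]*1000).astype(np.float32)); print('platform',rect,np.median(P[:,2]),len(P))
# hopper
reg=np.zeros(H.shape,bool); reg[185:250,255:340]=1
m=reg&(H>.085); P=C[m]; rect=cv2.minAreaRect((P[:,:2]*1000).astype(np.float32)); print('hopper top',rect,P[:,2].max(),len(P))
E
```

```text
scoop 895 [ 0.3411 -0.3906  0.004 ] [0.6214 0.0804 1.2726]
handle 211 [ 0.5656 -0.3775  0.0116] [ 0.6007 -0.3073  0.0279]
handle c [ 0.58312798 -0.34025602  0.01890537] dir [-0.26065567  0.96543183] 105.10897060003322
((584.501220703125, -342.99237060546875), (21.794551849365234, 71.41600799560547), 15.467046737670898)
pan ((501.87139892578125, -127.739013671875), (97.79853820800781, 516.8128662109375), 26.959999084472656) 1.2726260349684109
platform ((523.8543701171875, 315.63018798828125), (172.63096618652344, 190.78204345703125), 4.169613361358643) 0.06573745387086616 5223
hopper top ((459.0057067871094, 49.031150817871094), (234.3088836669922, 150.47006225585938), 1.259238839149475) 1.2726260349684109 1276
```

View pics/crop1.png

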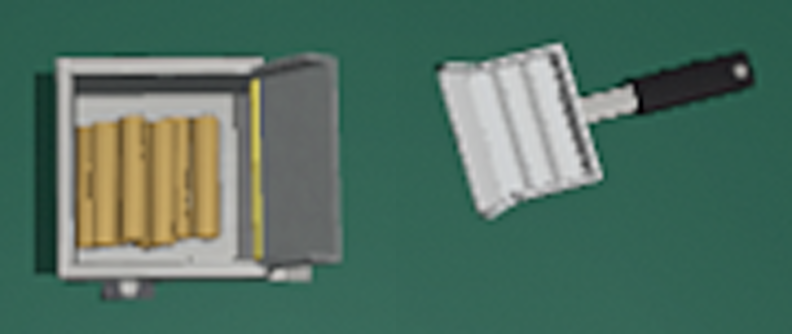

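```bash
python3 - <<'E'
from h import *
for n,reg in(('top',(slice(180,256),slice(255,345))),('side',(slice(170,260),slice(225,320)))):
    d=dict(np.load(n+'0.npz')); C=cloud(d); H=C[...,2]; ok=(d['range_z']>0)
    M=np.zeros(H.shape,bool); M[reg]=1; M&=ok
    for lo,hi in((.098,.107),(.120,.128),(.085,.13)):
        m=M&(H>lo)&(H<hi); P=C[m]
        if len(P)<5: continue
        print(n,lo,len(P),P.min(0).round(4),P.max(0).round(4),cv2.minAreaRect((P[:,:2]*1000).astype(np.float32)))
    c=d['color'].astype(int)
    # yellow bar saturated
    y=M&(c[...,0]>150)&(c[...,1]>130)&(c[...,2]<70); P=C[y]; print('yellow',len(P))
    if len(P): print(P.min(0).round(4),P.max(0).round(4),P.mean(0).round(4)); vv=np.argwhere(y); print(vv.min(0),vv.max(0))
    g=M&(c[...,0]>120)&(c[...,0]-c[...,2]>50)&~y; P=C[g]; print('gold',len(P),P.min(0),P.max(0))
    # handle
d=dict(np.load('side0.npz')); C=cloud(d);c=d['color'].astype(int)
M=np.zeros(C.shape[:2],bool); M[325:370,345:392]=1
m=M&(c.sum(-1)<150)&(C[...,2]>.01)&(C[...,2]<.03); P=C[m]; print('side handle',len(P),cv2.minAreaRect((P[:,:2]*1000).astype(np.float32)),np.percentile(P[:,2],95))
im=cv2.imread('pics/side0.png'); cv2.imwrite('pics/crop2.png',cv2.resize(im[165:265,225:325],None,fx=6,fy=6,interpolation=cv2.INTER_CUBIC))
E
```

```text
top 0.098 609 [ 0.4555 -0.0128  0.098 ] [0.5758 0.1267 0.1069] ((515.9228515625, 56.266536712646484), (119.1812744140625, 138.56103515625), 1.0826280117034912)
top 0.12 128 [ 0.4628 -0.0254  0.1201] [0.5734 0.0033 0.1279] ((518.1310424804688, -11.084546089172363), (110.70651245117188, 28.099529266357422), 0.3602759838104248)
top 0.085 1233 [ 0.4555 -0.0256  0.0852] [0.576  0.1267 0.1298] ((516.2568359375, 50.290931701660156), (119.54750061035156, 150.5567169189453), 1.1682113409042358)
yellow 3
[0.485  0.0187 0.0442] [0.5607 0.0446 0.0628] [0.5345 0.0274 0.056 ]
[202 301] [233 312]
gold 911 [0.46988151 0.01389475 0.02377304] [0.56928351 0.11555821 0.08127888]
side 0.098 345 [ 0.4513 -0.0134  0.098 ] [0.5722 0.1261 0.1068] ((512.7960205078125, 56.591793060302734), (121.53209686279297, 137.06820678710938), 1.5333644151687622)
side 0.12 77 [ 0.4588 -0.0278  0.12  ] [0.5713 0.0025 0.1273] ((515.1192626953125, -14.109270095825195), (111.46588897705078, 27.929027557373047), 2.968756675720215)
side 0.085 663 [ 0.4513 -0.0278  0.0852] [0.5722 0.1261 0.1299] ((512.4317626953125, 49.18840789794922), (121.26629638671875, 152.71859741210938), 0.8488534688949585)
yellow 603
[ 0.4599 -0.0134  0.0356] [0.5661 0.1046 0.1051] [0.5144 0.0572 0.0562]
[203 254] [235 297]
gold 172 [ 0.46513063 -0.02777567  0.02629855] [0.5666511  0.12064665 0.12553337]
side handle 333 ((580.7013549804688, -345.83807373046875), (22.496118545532227, 69.69214630126953), 16.05536651611328) 0.02181033127482297
```

View pics/crop2.png

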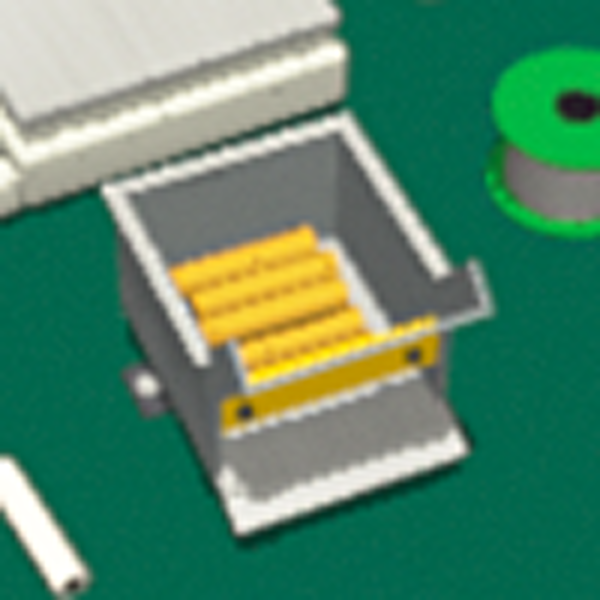

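```bash
python3 - <<'E'
from h import *
d=dict(np.load('side0.npz'))
f=lambda x,y:(225+x/6-.4,165+y/6-.4)
for nm,p,z in(('barL',(222,432),.053),('barR',(440,362),.053),('barTopL',(222,400),.077),('barTopR',(440,330),.077),('sillL',(237,522),.020),('sillR',(468,446),.020),('farL',(105,187),.103),('farR',(348,115),.103)):
    print(nm,onz(d,*f(*p),z).round(4))
for n,reg in(('top',(slice(180,256),slice(255,345))),('side',(slice(170,260),slice(225,320)))):
    d=dict(np.load(n+'0.npz')); C=cloud(d); ok=(d['range_z']>0); M=np.zeros(ok.shape,bool); M[reg]=1
    P=C[M&ok&(C[...,2]>.098)&(C[...,2]<.107)]
    for nm,s,ax in(('lo',P[:,0]<.475,0),('hi',P[:,0]>.555,0),('far',P[:,1]>.11,1)):
        Q=P[s]
        if ax==0: Q=Q[(Q[:,1]>.02)&(Q[:,1]<.115)]; k=np.polyfit(Q[:,1],Q[:,0],1); print(n,nm,len(Q),'slope deg',np.degrees(np.arctan(k[0])).round(2),'x at y=.07',np.polyval(k,.07).round(4),Q[:,0].min(),Q[:,0].max())
        else: Q=Q[(Q[:,0]>.475)&(Q[:,0]<.56)]; k=np.polyfit(Q[:,0],Q[:,1],1); print(n,nm,len(Q),'slope deg',np.degrees(np.arctan(k[0])).round(2),'y at .515',np.polyval(k,.515).round(4),np.percentile(Q[:,1],[2,98]))
E
```

```text
barL [0.4652 0.0105 0.053 ]
barR [0.5686 0.0113 0.053 ]
barTopL [0.4647 0.0086 0.077 ]
barTopR [0.5663 0.0098 0.077 ]
sillL [ 0.4625 -0.0135  0.02  ]
sillR [ 0.5732 -0.0132  0.02  ]
farL [0.4536 0.1204 0.103 ]
farR [0.5711 0.1227 0.103 ]
top lo 143 slope deg -1.67 x at y=.07 0.4603 0.4554535278079045 0.4644916206413789
top hi 118 slope deg -1.28 x at y=.07 0.5718 0.5669670193458646 0.5756294449396842
top far 131 slope deg 1.48 y at .515 0.1217 [0.11755788 0.12619575]
side lo 92 slope deg 0.07 x at y=.07 0.4566 0.4512783026230843 0.4707593232627833
side hi 92 slope deg -1.16 x at y=.07 0.5672 0.5625905408621505 0.5721909085165249
side far 94 slope deg 1.14 y at .515 0.1185 [0.11443212 0.1240529 ]
```

```bash
python3 -m pendant '[[[0,0,-10.6],[0,0,0],-1],[[0,0,-10.6],[0,0,0],-1],[[0,0,-10.6],[0,0,0],-1],[[0,0,-10.6],[0,0,0],-1],[[0,0,-10.6],[0,0,0],-1],[[0,0,-10.6],[0,0,0],-1],[[0,0,-10.6],[0,0,0],-1],[[0,0,-10.6],[0,0,0],-1]]' 60
cat >> h.py <<'E'
def target(p,heading,a):
    "TCP goal: p world, heading deg of scoop fwd, lean a deg -> diff in tool axes"
    s=monitor.get_state(); t=np.radians(heading); a=np.radians(a)
    f=np.array([np.cos(t),np.sin(t),0]); up=np.array([0,0,1.])
    z=f*np.sin(a)-up*np.cos(a); x=f*np.cos(a)+up*np.sin(a); y=np.cross(z,x)
    G=np.stack([x,y,z],1); Rm=R.from_rotvec(s['tool_rot']).as_matrix()
    print('t',round(s['time'],3),'pos',s['position'].round(4),'F',s['ft_force'].round(2),'T',s['torque'].round(2),'grip',round(s['grip_width'],3))
    print('q',s['joint_positions'].round(3))
    print('turn(deg, tool)',np.degrees(R.from_matrix(Rm.T@G).as_rotvec()).round(2))
    dp=np.array(p)-s['position']
    print('shift now-axes',(Rm.T@dp).round(4),'in goal axes',(G.T@dp).round(4),'world',dp.round(4))
    return G
E
python3 -c "
from h import *
target([.5857,-.3555,.12],105.7,35)"
```

```text
time: 1.15
position: [0.2366, -0.6052, 0.2221]
tool_rot: [-1.879, -2.517, -0.001]
ft_force: [-0.0, -0.3, 1.1]
grip_width: 1.003
t 1.15 pos [ 0.2366 -0.6052  0.2221] F [-0.03 -0.28  1.05] T [ 0.05 -0.04  0.03] grip 1.003
q [ 1.364  0.334 -0.265  1.445  0.087  1.376  1.384]
turn(deg, tool) [-0.25 34.95  0.78]
shift now-axes [0.1401 0.4057 0.1022] in goal axes [0.0609 0.4036 0.1673] world [ 0.3491  0.2497 -0.1021]
```

```bash
python3 -m pendant '[[[0,0,0],[0.017,0.04,0],-1],[[0,0,0],[0.02,0.055,0],-1],[[0,0,0],[0.02,0.055,0],-1],[[0,0,0],[0.02,0.055,0],-1],[[0,0,0],[0.02,0.055,0],-1],[[0,0,0],[0.02,0.055,0],-1],[[0,0,0],[0.02,0.055,0],-1],[[0,0,0],[0.005,0.035,0],-1]]'
python3 -c "
from h import *
target([.5857,-.3555,.12],105.7,35)"
python3 -m pendant '[[[0,7,0],[0,0,0],-1],[[0,7,0],[0,0,0],-1],[[0,7,0],[0,0,0],-1],[[0,7,0],[0,0,0],-1],[[0,7,0],[0,0,0],-1]]'
python3 -c "
from h import *
target([.5857,-.3555,.08],105.7,35)"
```

```text
time: 2.15
position: [0.5888, -0.3523, 0.2224]
tool_rot: [-1.881, -2.515, -0.003]
ft_force: [-0.3, -0.8, -0.1]
grip_width: 1.003
t 2.15 pos [ 0.5888 -0.3523  0.2224] F [-0.35 -0.76 -0.12] T [ 0.03 -0.11 -0.03] grip 1.003
q [ 0.827  0.435 -0.456  1.336  0.187  1.413  0.666]
turn(deg, tool) [-0.16 34.91  0.72]
shift now-axes [-0.0023 -0.004   0.1024] in goal axes [-0.0606 -0.0039  0.0826] world [-0.0031 -0.0032 -0.1024]
time: 2.78
position: [0.5861, -0.3567, 0.2224]
tool_rot: [-1.566, -2.083, -0.497]
ft_force: [0.2, -0.2, -0.7]
grip_width: 1.001
t 2.775 pos [ 0.5861 -0.3567  0.2224] F [ 0.16 -0.22 -0.66] T [-0.63 -0.31 -0.05] grip 1.001
q [ 0.886  0.865 -0.473  0.817 -0.081  1.965  0.751]
turn(deg, tool) [-0.25 -0.2   0.36]
shift now-axes [-8.110e-02 -1.000e-04  1.171e-01] in goal axes [-8.070e-02 -1.000e-04  1.174e-01] world [-0.0004  0.0012 -0.1424]
```

```bash
python3 -m pendant '[[[0,0,0],[-0.02,0,0.03],-1],[[0,0,0],[-0.02,0,0.03],-1],[[0,0,0],[-0.02,0,0.03],-1],[[0,0,0],[-0.02,0,0.028],-1],[[0,0,0],[0,0,0],-1]]'
python3 -c "
from h import *
target([.5857,-.3555,.012],105.7,35)
grab('side','side1');grab('wrist','wrist1')"
```

```text
time: 3.4
position: [0.5836, -0.3533, 0.0763]
tool_rot: [-1.565, -2.08, -0.492]
ft_force: [-0.6, -0.8, 0.4]
grip_width: 1.0
t 3.4 pos [ 0.5836 -0.3533  0.0763] F [-0.6  -0.77  0.41] T [-0.56 -0.31 -0.01] grip 1.0
q [ 0.905  0.942 -0.454  0.985 -0.041  1.742  0.819]
turn(deg, tool) [-0.5  -0.29  0.23]
shift now-axes [-0.0393  0.0017  0.0509] in goal axes [-0.0391  0.0015  0.0511] world [ 0.0021 -0.0022 -0.0643]
```

View pics/wrist1.png

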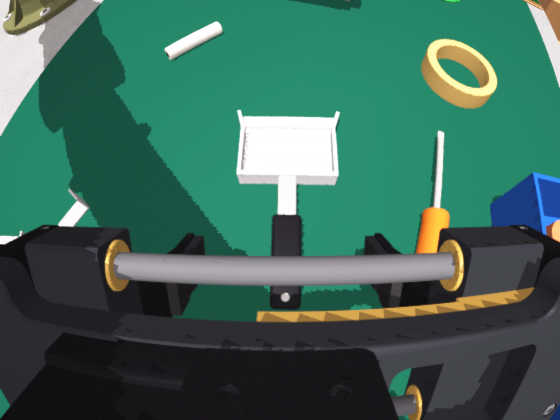

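View pics/side1.png

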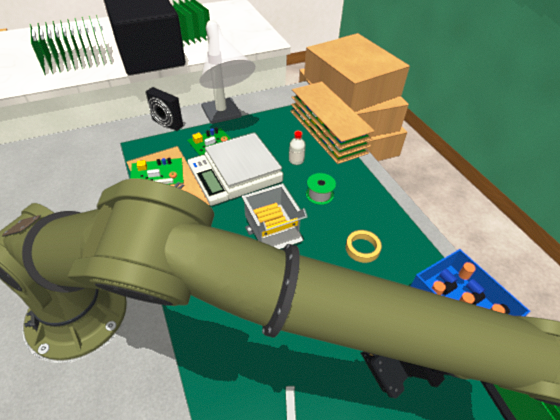

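```bash
python3 -m pendant '[[[0,0,0],[-0.013,0.0005,0.017],-1],[[0,0,0],[-0.013,0.0005,0.017],-1],[[0,0,0],[-0.013,0.0005,0.017],-1],[[0,0,0],[0,0,0.001],-1],[[0,0,0],[0,0,0],-1]]'
python3 -c "
from h import *
target([.5857,-.3555,.009],105.7,35)"
```

```text
time: 4.12
position: [0.5877, -0.3556, 0.015]
tool_rot: [-1.567, -2.086, -0.495]
ft_force: [0.1, -0.5, -0.2]
grip_width: 1.003
t 4.125 pos [ 0.5877 -0.3556  0.015 ] F [ 0.14 -0.54 -0.22] T [-0.65 -0.25 -0.03] grip 1.003
q [ 0.901  1.002 -0.443  1.003 -0.023  1.663  0.845]
turn(deg, tool) [-0.26 -0.03  0.38]
shift now-axes [-0.0029 -0.0019  0.0053] in goal axes [-0.0029 -0.0019  0.0053] world [-0.002   0.0001 -0.006 ]
```

```bash
python3 -m pendant '[[[0,0,0],[-0.003,-0.001,0.005],-1],[[0,0,0],[0,0,0],-1]]'
python3 -c "
from h import *
target([.5857,-.3555,.009],105.7,35)"
python3 -m pendant '[[[0,0,0],[0,0,0],0.2],[[0,0,0],[0,0,0],0.5],[[0,0,0],[0,0,0],1],[[0,0,0],[0,0,0],1],[[0,0,0],[0,0,0],1],[[0,0,0],[0,0,0],1],[[0,0,0],[0,0,0],1]]' 60
python3 -c "
from h import *
target([.5857,-.3555,.009],105.7,35)
grab('wrist','wrist2')"
```

```text
time: 4.38
position: [0.5864, -0.3558, 0.0093]
tool_rot: [-1.568, -2.086, -0.494]
ft_force: [-0.3, -0.9, 0.1]
grip_width: 0.998
t 4.375 pos [ 0.5864 -0.3558  0.0093] F [-0.34 -0.94  0.11] T [-0.62 -0.29 -0.02] grip 0.998
q [ 0.903  1.005 -0.442  1.009 -0.021  1.654  0.848]
turn(deg, tool) [-0.27  0.02  0.37]
shift now-axes [ 0.0003 -0.0006  0.0005] in goal axes [ 0.0003 -0.0006  0.0005] world [-0.0007  0.0003 -0.0003]
time: 5.25
position: [0.5865, -0.3557, 0.0092]
tool_rot: [-1.568, -2.086, -0.494]
ft_force: [0.3, 0.3, -0.5]
grip_width: 0.285
t 5.25 pos [ 0.5865 -0.3557  0.0092] F [ 0.29  0.28 -0.51] T [-0.62 -0.3   0.  ] grip 0.285
q [ 0.903  1.005 -0.442  1.009 -0.021  1.654  0.848]
turn(deg, tool) [-0.27  0.    0.37]
shift now-axes [ 0.0003 -0.0007  0.0004] in goal axes [ 0.0003 -0.0007  0.0004] world [-0.0008  0.0002 -0.0002]
```

View pics/wrist2.png

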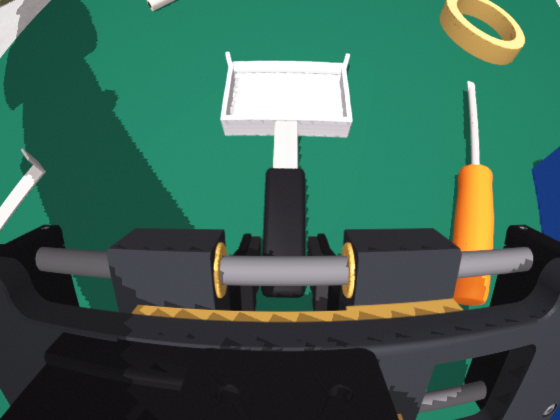

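```bash
python3 -m pendant '[[[0,0,0],[0,0,0],1],[[0,0,0],[0,0,0],1],[[0,0,0],[0.003,0,-0.004],1],[[0,0,0],[0.006,0,-0.008],1],[[0,0,0],[0.012,0,-0.017],1],[[0,0,0],[0.012,0,-0.017],1],[[0,0,0],[0.012,0,-0.017],1],[[0,0,0],[0,0,0],1]]'
python3 -c "
from h import *
target([.5857,-.3555,.1],105.7,35)
grab('wrist','wrist3')
d=grab('top','top3')
im=cv2.imread('pics/wrist2.png');im2=cv2.imread('pics/wrist3.png')
cv2.imwrite('pics/c3.png',np.hstack([im[40:320,190:380],im2[40:320,190:380]]))
im=cv2.imread('pics/top3.png');cv2.imwrite('pics/c3t.png',cv2.resize(im[170:250,380:500],None,fx=5,fy=5))"
```

```text
time: 6.3
position: [0.5877, -0.3558, 0.0899]
tool_rot: [-1.57, -2.091, -0.495]
ft_force: [-0.3, -0.6, -1.9]
grip_width: 0.245
t 6.3 pos [ 0.5877 -0.3558  0.0899] F [-0.29 -0.56 -1.95] T [-0.95 -0.42 -0.01] grip 0.245
q [ 0.903  0.932 -0.457  0.97  -0.043  1.754  0.817]
turn(deg, tool) [-0.1   0.23  0.47]
shift now-axes [ 0.0064 -0.0018 -0.0078] in goal axes [ 0.0064 -0.0018 -0.0078] world [-0.002   0.0003  0.0101]
```

View pics/c3.png

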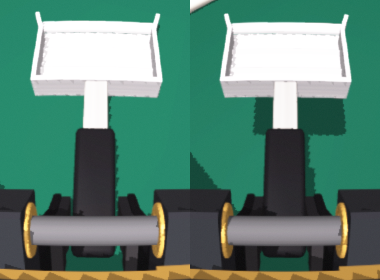

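View pics/c3t.png

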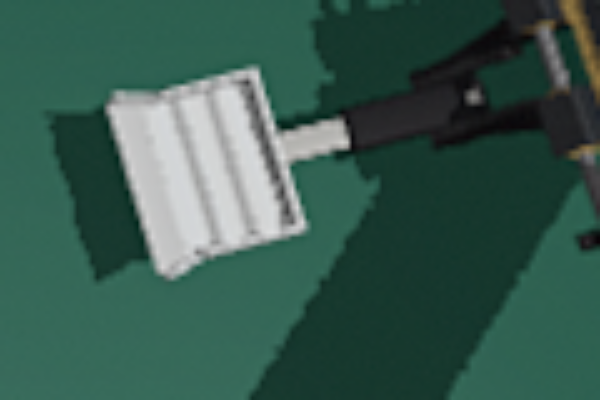

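```bash
cat >> h.py <<'E'
def pitch(d,tcp,fwd,off=.1154):
    C=cloud(d); ok=d['range_z']>0; side=np.array([-fwd[1],fwd[0]])
    q=C[...,:2]-tcp[:2]; a=q@fwd; b=q@side
    for nm,lo,hi,w in(('backwall-floor',off-.031,off+.018,.036),('handle',.0154,off-.07,.009),('neck',off-.066,off-.04,.006)):
        m=ok&(a>lo)&(a<hi)&(abs(b)<w)&(C[...,2]>tcp[2]-.03)&(C[...,2]<tcp[2]+.03); 
        if m.sum()>8:
            k=np.polyfit(a[m],C[...,2][m],1); print(nm,m.sum(),'slope deg',np.degrees(np.arctan(k[0])).round(2),'z',C[...,2][m].mean().round(4))
    for s in(-1,1):
        m=ok&(a>off-.035)&(a<off+.02)&(abs(b-s*.039)<.004)&(C[...,2]>tcp[2]-.005)&(C[...,2]<tcp[2]+.03)
        if m.sum()>8:
            k=np.polyfit(a[m],C[...,2][m],1); print('wall',s,m.sum(),np.degrees(np.arctan(k[0])).round(2),C[...,2][m].mean().round(4))
E
python3 - <<'E'
from h import *
d=dict(np.load('top3.npz')); t=np.radians(105.7)
pitch(d,np.array([.5877,-.3558,.0899]),np.array([np.cos(t),np.sin(t)]))
d=dict(np.load('top0.npz'))
pitch(d,np.array([.5865,-.3557,.0092]),np.array([np.cos(t),np.sin(t)]))
E
```

```text
backwall-floor 603 slope deg -2.39 z 0.0806
handle 94 slope deg 0.6 z 0.0972
neck 51 slope deg -0.96 z 0.0944
wall -1 40 -1.65 0.0934
wall 1 30 -0.62 0.0939
backwall-floor 523 slope deg -1.3 z 0.003
handle 90 slope deg -5.86 z 0.0179
neck 51 slope deg 4.61 z 0.0129
wall -1 46 -0.53 0.013
wall 1 26 -2.44 0.0167
```

```bash
python3 -c "
from h import *
target([.5202,-.1888,.075],91.3,36.3)"
```

```text
t 6.4 pos [ 0.5864 -0.3552  0.0867] F [-0.05  0.35 -2.41] T [-0.96 -0.36  0.02] grip 0.247
q [ 0.903  0.935 -0.456  0.973 -0.042  1.753  0.817]
turn(deg, tool) [-8.66  1.34 12.08]
shift now-axes [ 0.1394 -0.0172  0.1117] in goal axes [ 0.1283 -0.0624  0.1088] world [-0.0662  0.1664 -0.0117]
```

```bash
python3 -m pendant '[[[-2.2,0.3,3],[0,0,0],1],[[-2.2,0.3,3],[0,0,0],1],[[-2.2,0.3,3],[0,0,0],1],[[-2.1,0.4,3],[0,0,0],1],[[0,0,0],[0.02,-0.01,0.017],1],[[0,0,0],[0.03,-0.015,0.025],1],[[0,0,0],[0.03,-0.015,0.025],1],[[0,0,0],[0.028,-0.013,0.024],1]]'
python3 -m pendant '[[[0,0,0],[0.014,-0.007,0.012],1],[[0,0,0],[0,0,0],1],[[0,0,0],[0,0,0],1]]'
python3 -c "
from h import *
target([.5202,-.1888,.075],91.3,36.3)
d=grab('top','top4');grab('side','side4')
s=monitor.get_state(); t=np.radians(91.3); pitch(d,s['position'],np.array([np.cos(t),np.sin(t)]))
im=cv2.imread('pics/top4.png');cv2.imwrite('pics/c4.png',cv2.resize(im[165:265,255:435],None,fx=4.4,fy=4.4,interpolation=cv2.INTER_CUBIC))
"
```

```text
time: 7.4
position: [0.5287, -0.2137, 0.0761]
tool_rot: [-1.833, -1.876, -0.602]
ft_force: [0.6, 0.2, -0.7]
grip_width: 0.24
time: 7.78
position: [0.5228, -0.1985, 0.0754]
tool_rot: [-1.835, -1.877, -0.603]
ft_force: [0.5, -0.2, -1.2]
grip_width: 0.243
t 7.775 pos [ 0.5228 -0.1985  0.0754] F [ 0.53 -0.18 -1.23] T [-1.11 -0.11  0.  ] grip 0.243
q [ 1.025  0.605 -0.53   1.587 -0.245  1.372  0.638]
turn(deg, tool) [0.08 0.03 0.02]
shift now-axes [ 0.0077 -0.0023  0.0061] in goal axes [ 0.0077 -0.0023  0.0061] world [-0.0026  0.0097 -0.0004]
backwall-floor 576 slope deg -0.41 z 0.071
handle 93 slope deg 1.51 z 0.0858
neck 49 slope deg -0.94 z 0.0836
wall -1 74 -4.57 0.0795
wall 1 45 -3.84 0.085
```

View pics/c4.png

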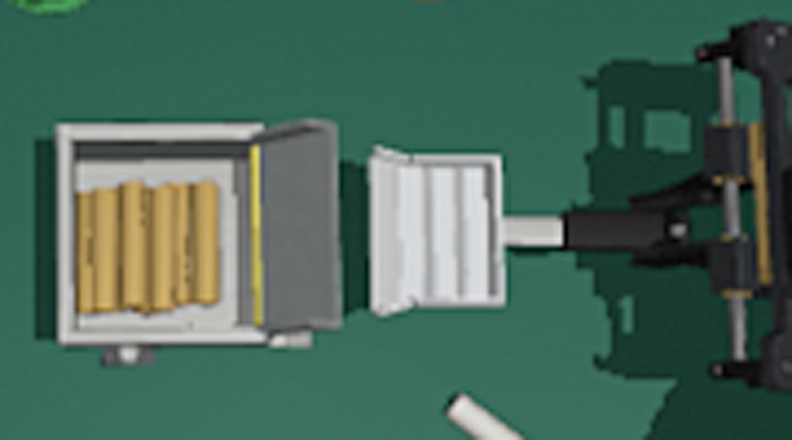

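View pics/side4.png

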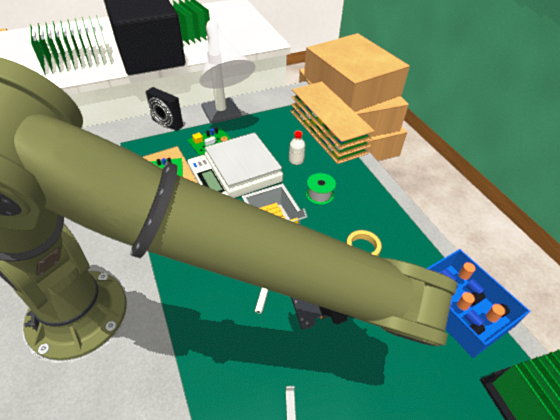

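```bash
python3 - <<'E'
from h import *
d=dict(np.load('top4.npz'))
f=lambda x,y:(255+(x+.5)/4.4-.5,165+(y+.5)/4.4-.5)
for nm,p,z in(('lip',(371,232),.071),('lipflare top',(371,150),.087),('back wall top out',(504,230),.087),('hopper far inner',(75,235),.103),('panel top',(338,225),.125),('bar front/back top',(262,235),.077),('bar b',(250,235),.077),('handle front',(565,230),.088),('handle end',(690,230),.088)):
    print(nm,onz(d,*f(*p),z).round(4))
E
```

```text
lip [ 0.5218 -0.0469  0.071 ]
lipflare top [ 0.5651 -0.0452  0.087 ]
back wall top out [ 0.5216 -0.118   0.087 ]
hopper far inner [0.5128 0.1166 0.103 ]
panel top [ 0.5172 -0.0237  0.125 ]
bar front/back top [0.5183 0.014  0.077 ]
bar b [0.5182 0.0206 0.077 ]
handle front [ 0.522  -0.1511  0.088 ]
handle end [ 0.523  -0.2194  0.088 ]
```

```bash
python3 -m pendant '[[[0,0,0],[0.004,-0.0005,0.01],1],[[0,0,0],[0.005,-0.0005,0.012],1],[[0,0,0],[0.006,-0.0005,0.014],1],[[0,0,0],[0.006,-0.0005,0.014],1],[[0,0,0],[0.004,0,0.008],1],[[0,0,0],[0,0,0],1],[[0,0,0],[0,0,0],1]]'
python3 -c "
from h import *
target([.5202,-.1435,.0385],91.3,36.3)
d=grab('top','top5')
s=monitor.get_state(); t=np.radians(91.3); pitch(d,s['position'],np.array([np.cos(t),np.sin(t)]))
im=cv2.imread('pics/top5.png');cv2.imwrite('pics/c5.png',cv2.resize(im[165:265,255:435],None,fx=4.4,fy=4.4,interpolation=cv2.INTER_CUBIC))
"
```

```text
time: 8.75
position: [0.5197, -0.1434, 0.044]
tool_rot: [-1.835, -1.878, -0.603]
ft_force: [-0.7, 0.1, -1.6]
grip_width: 0.245
t 8.75 pos [ 0.5197 -0.1434  0.044 ] F [-0.65  0.09 -1.65] T [-1.04 -0.1   0.01] grip 0.245
q [ 0.995  0.588 -0.554  1.697 -0.266  1.259  0.62 ]
turn(deg, tool) [0.08 0.02 0.07]
shift now-axes [-0.0034  0.0005  0.0044] in goal axes [-0.0034  0.0005  0.0044] world [ 0.0005 -0.0001 -0.0055]
backwall-floor 308 slope deg 0.81 z 0.0393
handle 86 slope deg -0.05 z 0.0542
neck 54 slope deg 4.6 z 0.0519
wall -1 38 -7.1 0.0488
wall 1 19 1.47 0.0499
```

View pics/c5.png

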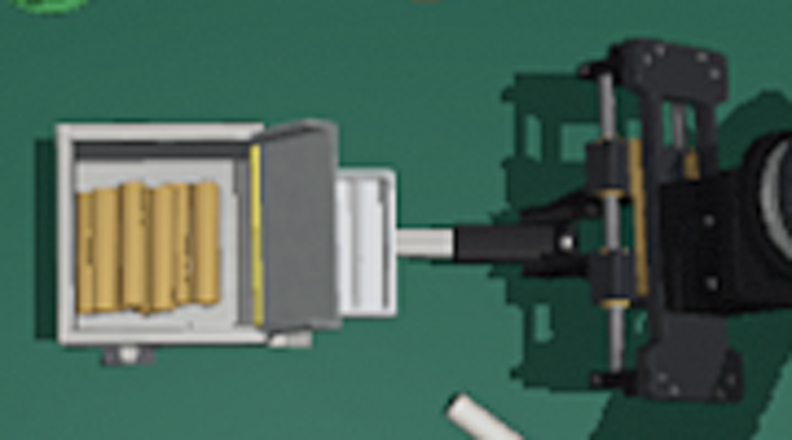

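```bash
python3 - <<'E'
from h import *
d=dict(np.load('top5.npz'))
f=lambda x,y:(255+(x+.5)/4.4-.5,165+(y+.5)/4.4-.5)
for nm,p,z in(('bw1',(394,170),.055),('bw2',(394,317),.055),('bar1',(256,143),.077),('bar2',(256,326),.077),('flr1',(235,158),.030),('flr2',(235,332),.030),('far in1',(75,138),.103),('far in2',(75,331),.103)):
    print(nm,onz(d,*f(*p),z).round(4))
E
python3 -m pendant '[[[0,0,0],[-0.001,0,0.0015],1],[[0,0,0],[-0.001,0,0.0015],1],[[0,0,0],[0,0,0],1]]'
python3 -m pendant '[[[0,0,0],[-0.001,0,0.001],1],[[0,0,0],[0,0,0],1]]'
python3 -c "
from h import *
target([.5202,-.1435,.0385],91.3,36.3)"
```

```text
bw1 [ 0.5598 -0.0616  0.055 ]
bw2 [ 0.4763 -0.0613  0.055 ]
bar1 [0.57   0.0176 0.077 ]
bar2 [0.4677 0.0169 0.077 ]
flr1 [0.57   0.0272 0.03  ]
flr2 [0.469  0.0264 0.03  ]
far in1 [0.5663 0.1176 0.103 ]
far in2 [0.4607 0.1155 0.103 ]
time: 9.18
position: [0.5193, -0.1426, 0.0401]
tool_rot: [-1.834, -1.877, -0.603]
ft_force: [-0.5, 0.0, 0.2]
grip_width: 0.244
time: 9.43
position: [0.5194, -0.1428, 0.0388]
tool_rot: [-1.833, -1.878, -0.603]
ft_force: [-0.3, 0.4, -2.5]
grip_width: 0.246
t 9.425 pos [ 0.5194 -0.1428  0.0388] F [-0.26  0.41 -2.49] T [-1.06 -0.07 -0.03] grip 0.246
q [ 0.993  0.596 -0.552  1.7   -0.264  1.251  0.622]
turn(deg, tool) [ 0.03 -0.03  0.07]
shift now-axes [-0.0008  0.0008 -0.0002] in goal axes [-0.0008  0.0008 -0.0002] world [ 0.0008 -0.0007 -0.0003]
```

```bash
python3 -m pendant '[[[0,0,0],[-0.001,0.001,0.001],1],[[0,0,0],[0,0.001,0],1],[[0,0,0],[0,0,0],1]]'
python3 -c "
from h import *
for i in range(3):
  s=monitor.get_state();print(s['position'].round(4),s['ft_force'].round(2),s['torque'].round(2)); eyes.get_image('wrist')"
python3 -m pendant '[[[0,0,0],[-0.001,0,0.001],1],[[0,0,0],[0,0,0],1]]'
python3 -c "
from h import *
for i in range(3):
  s=monitor.get_state();print(s['position'].round(4),s['ft_force'].round(2),s['torque'].round(2)); eyes.get_image('wrist')"
```

```text
time: 9.8
position: [0.5216, -0.1429, 0.0375]
tool_rot: [-1.833, -1.878, -0.603]
ft_force: [0.1, 0.1, -1.9]
grip_width: 0.241
[ 0.5216 -0.1429  0.0375] [ 0.1   0.1  -1.87] [-1.03 -0.12  0.06]
[ 0.5215 -0.1429  0.0375] [-0.56  0.2  -0.8 ] [-1.03 -0.14 -0.03]
[ 0.5215 -0.1429  0.0375] [-0.19 -0.18 -1.16] [-1.05 -0.15  0.01]
time: 10.2
position: [0.5215, -0.1431, 0.0361]
tool_rot: [-1.834, -1.878, -0.603]
ft_force: [-0.3, 0.3, -2.0]
grip_width: 0.246
[ 0.5215 -0.1431  0.0361] [-0.33  0.29 -2.  ] [-0.89 -0.09 -0.02]
[ 0.5215 -0.1432  0.0361] [ 1.07  0.2  -0.69] [-0.97 -0.06 -0.04]
[ 0.5215 -0.1431  0.0362] [ 0.43 -0.51 -1.08] [-0.97 -0.13 -0.03]
```

```bash
python3 -m pendant '[[[0,0,0],[-0.001,0,0.001],1],[[0,0,0],[0,0,0],1]]'
python3 -c "
from h import *
for i in range(3):
  s=monitor.get_state();print(s['position'].round(4),s['ft_force'].round(2),s['torque'].round(2)); eyes.get_image('wrist')
d=grab('top','top6')
s=monitor.get_state(); t=np.radians(91.3); pitch(d,s['position'],np.array([np.cos(t),np.sin(t)]))
grab('wrist','wrist6')"
```

```text
time: 10.6
position: [0.5215, -0.1433, 0.0348]
tool_rot: [-1.833, -1.877, -0.603]
ft_force: [-0.4, -0.4, -0.8]
grip_width: 0.244
[ 0.5215 -0.1433  0.0348] [-0.38 -0.38 -0.77] [-0.63 -0.1   0.03]
[ 0.5215 -0.1432  0.0349] [-0.08  0.81  0.43] [-0.61 -0.1  -0.02]
[ 0.5215 -0.1432  0.0349] [0.08 0.16 0.53] [-0.6  -0.06 -0.02]
backwall-floor 282 slope deg 5.84 z 0.0316
handle 91 slope deg -3.04 z 0.0447
neck 52 slope deg -2.42 z 0.043
wall -1 43 1.6 0.0397
wall 1 24 -0.04 0.0467
```

View pics/wrist6.png

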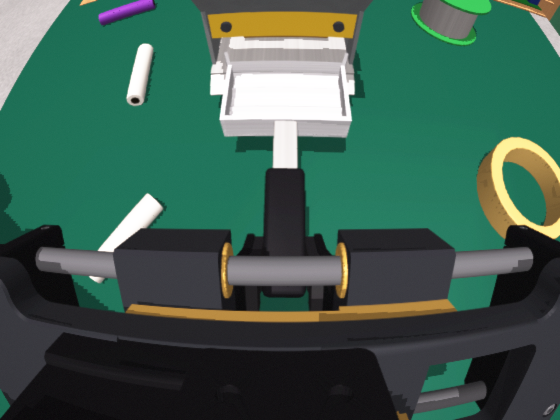

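```bash
python3 -m pendant '[[[0,-1.1,0],[0.0016,0,-0.0022],1],[[0,0,0],[0,0,0],1],[[0,0,0],[0,0,0],1]]'
python3 -c "
from h import *
for i in range(3):
  s=monitor.get_state();print(s['position'].round(4),s['ft_force'].round(2),s['torque'].round(2)); eyes.get_image('wrist')
d=grab('top','top7')
s=monitor.get_state(); t=np.radians(91.3); pitch(d,s['position'],np.array([np.cos(t),np.sin(t)]))"
```

```text
time: 11.22
position: [0.5215, -0.1432, 0.0376]
tool_rot: [-1.845, -1.891, -0.587]
ft_force: [1.1, -0.6, -0.3]
grip_width: 0.244
[ 0.5215 -0.1432  0.0376] [ 1.07 -0.59 -0.31] [-0.49 -0.15 -0.02]
[ 0.5214 -0.1432  0.0375] [-0.16  0.79 -0.63] [-0.47 -0.1  -0.04]
[ 0.5214 -0.1432  0.0375] [-0.12  1.34  0.06] [-0.42 -0.09 -0.04]
backwall-floor 290 slope deg 1.01 z 0.0327
handle 88 slope deg 2.33 z 0.0478
neck 40 slope deg -1.87 z 0.0451
wall -1 34 -1.64 0.0431
wall 1 24 3.55 0.0465
```

```bash
python3 - <<'E'
from h import *
d=dict(np.load('wrist6.npz'))
im=cv2.imread('pics/wrist6.png'); cv2.imwrite('pics/c6.png',cv2.resize(im[0:145,195:375],None,fx=4.4,fy=4.1,interpolation=cv2.INTER_CUBIC))
E
```

```text
(no output)
```

View pics/c6.png

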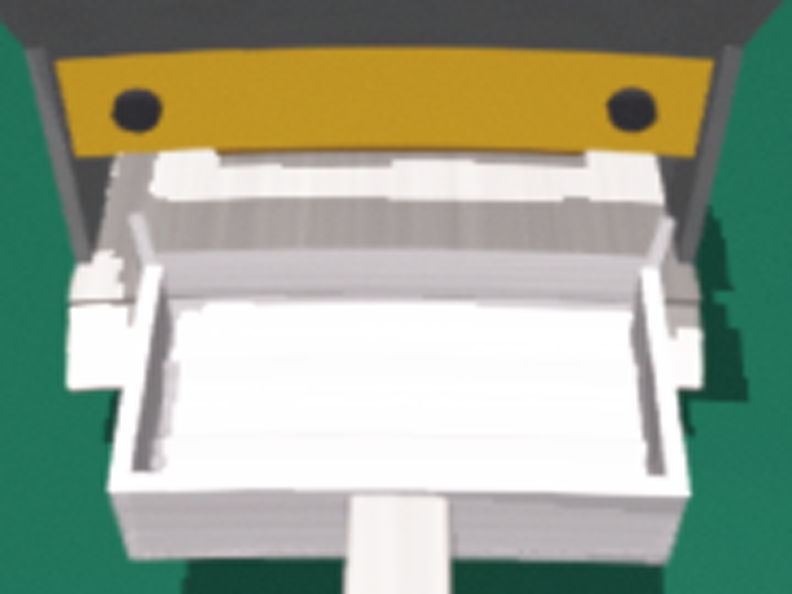

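```bash
python3 -m pendant '[[[0,0,0],[0,-0.0025,0],1],[[0,0,0],[0.004,0,0.003],1],[[0,0,0],[0.0065,0,0.0046],1],[[0,0,0],[0.0065,0,0.0046],1],[[0,0,0],[0,0,0],1]]'
python3 -c "
from h import *
grab('wrist','wrist8')
for i in range(3):
  s=monitor.get_state();print(s['position'].round(4),s['ft_force'].round(2),s['torque'].round(2)); eyes.get_image('wrist')
im=cv2.imread('pics/wrist8.png'); cv2.imwrite('pics/c8.png',cv2.resize(im[0:145,195:375],None,fx=4.4,fy=4.1,interpolation=cv2.INTER_CUBIC))"
```

```text
time: 12.05
position: [0.5205, -0.1387, 0.036]
tool_rot: [-1.873, -1.899, -0.578]
ft_force: [0.0, -27.8, 4.2]
grip_width: 0.243
[ 0.5204 -0.1387  0.036 ] [ -1.02 -28.07   4.89] [-4.91  0.13  0.42]
[ 0.5204 -0.1386  0.036 ] [ -1.72 -27.74   4.13] [-4.91  0.14  0.43]
[ 0.5204 -0.1387  0.0359] [ -0.35 -27.6    5.06] [-4.89  0.18  0.37]
```

View pics/c8.png

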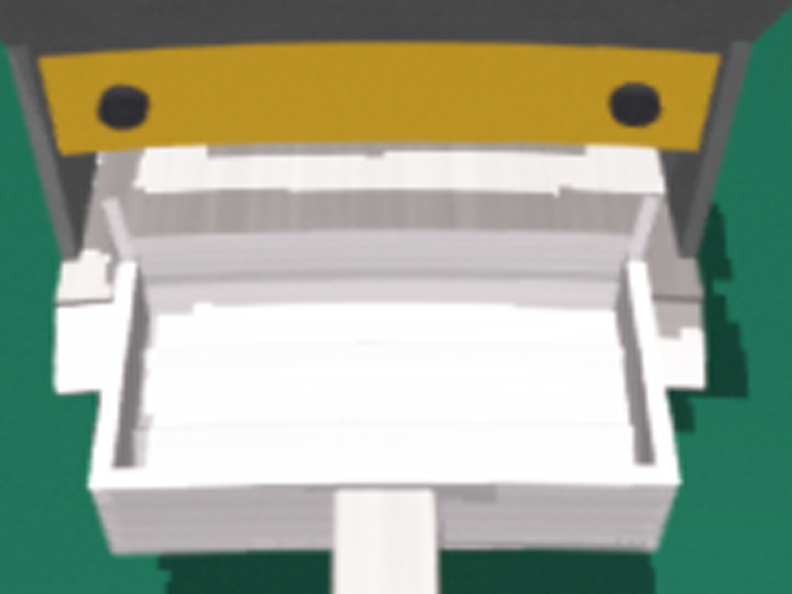

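```bash
python3 -c "
from h import *
target([.5202,-.1435,.0375],91.3,35.2)"
python3 -m pendant '[[[0,0,0],[-0.0065,0,-0.0046],1],[[0,0,0],[-0.0065,0,-0.0046],1],[[0,0,0],[0,0,0],1]]'
python3 -c "
from h import *
target([.5202,-.1435,.0375],91.3,35.2)
d=grab('wrist','wrist9')
im=cv2.imread('pics/wrist9.png'); cv2.imwrite('pics/c9.png',cv2.resize(im[0:145,195:375],None,fx=4.4,fy=4.1,interpolation=cv2.INTER_CUBIC))
r=d['range_z']; print((r>0).mean())
def wfish(u,v):
    x=u-d['cx'];y=v-d['cy'];rr=np.hypot(x,y);th=rr/d['fx']; ray=np.array([np.sin(th)*x/rr,-np.sin(th)*y/rr,-np.cos(th)])
    z=r[int(round(v)),int(round(u))]; p=ray/ray[2]*-z
    M=np.linalg.inv(d['world_to_cam']); return M[:3,:3]@p+M[:3,3]
for v in range(10,130,3): print(v,[wfish(u,v).round(4).tolist() for u in(221,285,350)])
"
```

```text
t 12.25 pos [ 0.5204 -0.1387  0.0359] F [ -1.02 -27.91   3.26] T [-4.92  0.18  0.46] grip 0.246
q [ 0.981  0.564 -0.553  1.731 -0.256  1.207  0.6  ]
turn(deg, tool) [ 0.74  1.3  -0.31]
shift now-axes [-0.0031 -0.0003 -0.004 ] in goal axes [-0.003  -0.0003 -0.004 ] world [-0.0002 -0.0048  0.0016]
time: 12.62
position: [0.5184, -0.1391, 0.0367]
tool_rot: [-1.846, -1.89, -0.586]
ft_force: [-0.4, -5.1, -0.9]
grip_width: 0.245
t 12.625 pos [ 0.5184 -0.1391  0.0367] F [-0.37 -5.13 -0.93] T [-1.74 -0.07  0.  ] grip 0.245
q [ 0.985  0.581 -0.553  1.716 -0.257  1.232  0.612]
turn(deg, tool) [0.02 0.04 0.05]
shift now-axes [-0.0032  0.0017 -0.0032] in goal axes [-0.0032  0.0017 -0.0032] world [ 0.0018 -0.0044  0.0008]
0.9242984693877551
10 [[0.4746, 0.0022, 0.0867], [0.5154, 0.006, 0.0829], [0.5566, 0.0025, 0.088]]
13 [[0.4734, 0.0056, 0.0818], [0.5153, 0.0117, 0.0764], [0.5581, 0.0081, 0.0818]]
16 [[0.4717, 0.0111, 0.0754], [0.5153, 0.011, 0.0743], [0.5592, 0.0116, 0.0768]]
19 [[0.4718, 0.0092, 0.0741], [0.5153, 0.0101, 0.0723], [0.5601, 0.0137, 0.0727]]
22 [[0.471, 0.0111, 0.0701], [0.5153, 
[... 2242 characters left out ...]
691, -0.0069, 0.0029]]
106 [[0.4766, -0.0504, 0.0495], [0.5166, -0.0404, 0.037], [0.5691, -0.0092, 0.0018]]
109 [[0.4768, -0.0524, 0.049], [0.5166, -0.0407, 0.0342], [0.5688, -0.0123, 0.0017]]
112 [[0.4772, -0.055, 0.0491], [0.5166, -0.0421, 0.0326], [0.5688, -0.0147, 0.0007]]
115 [[0.4772, -0.0565, 0.0481], [0.5169, -0.0574, 0.0493], [0.5686, -0.0175, 0.0003]]
118 [[0.4781, -0.0606, 0.0504], [0.5169, -0.0594, 0.049], [0.568, -0.022, 0.0021]]
121 [[0.4779, -0.0614, 0.0484], [0.517, -0.0602, 0.0469], [0.568, -0.0242, 0.001]]
124 [[0.4771, -0.0607, 0.0442], [0.517, -0.0624, 0.0468], [0.5675, -0.0278, 0.0019]]
127 [[0.4765, -0.0606, 0.0407], [0.5171, -0.0648, 0.0471], [0.5674, -0.0303, 0.0013]]
```

View pics/c9.png

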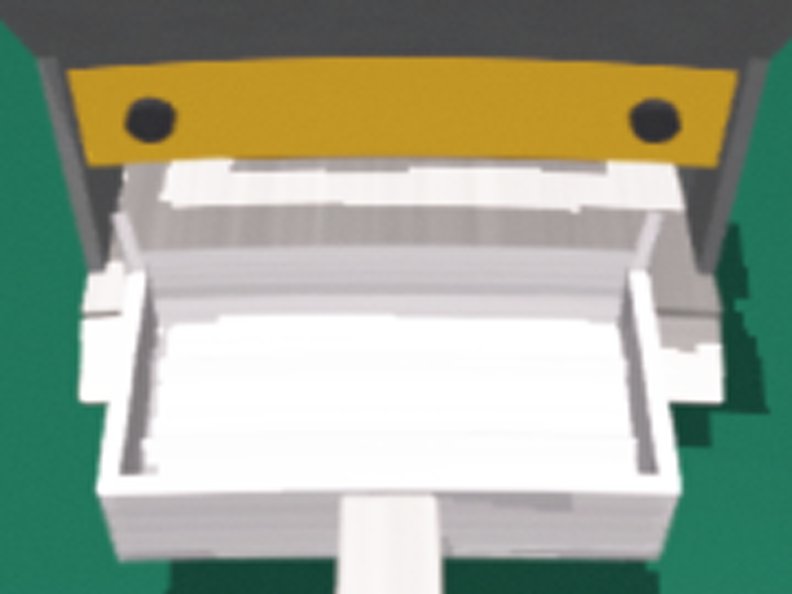

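```bash
cat >> h.py <<'E'
def wcloud(d):
    H,W=d['range_z'].shape; u,v=np.meshgrid(np.arange(W),np.arange(H)); x=u-d['cx'];y=v-d['cy'];rr=np.hypot(x,y)+1e-9;th=rr/d['fx']; z=d['range_z'].astype(float)
    t=np.tan(th)*z
    p=np.stack([t*x/rr,-t*y/rr,-z],-1); M=np.linalg.inv(d['world_to_cam']); P=p@M[:3,:3].T+M[:3,3]; P[z<=0]=np.nan; return P
def hop(P,o=(.5155,.0165),hd=91.3):
    t=np.radians(hd); f=np.array([np.cos(t),np.sin(t)]); q=P[...,:2]-np.array(o); return q@f, q@np.array([-f[1],f[0]])
E
python3 - <<'E'
from h import *
d=dict(np.load('wrist9.npz')); P=wcloud(d); hx,hy=hop(P); Z=P[...,2]; w=Z
# scoop parts in hopper frame
m=(Z>.042)&(Z<.056)&(hx>-.09)&(hx<.0)&(abs(hy)<.05)
for s in(1,-1):
    mm=m&(hy*s>.033)
    for a in np.arange(-.065,.002,.006):
        q=mm&(hx>a)&(hx<a+.006)
        if q.sum(): print(s,round(a,3),q.sum(),'hy',np.percentile(hy[q],[5,50,95]).round(4),'zmax/90',np.percentile(Z[q],[50,90,100]).round(4))
q=(hx>-.003)&(hx<.04)&(Z<.04)&(abs(hy)<.04)&(hx>.002); print('floor z',np.median(Z[q]))
q=(abs(hx+.005)<.004)&(abs(hy)<.045)&(Z>.045)&(Z<.085); print('bar z min',np.percentile(Z[q],[0,1,3,50]),'hx',np.median(hx[q]), 'hy',hy[q].min(),hy[q].max())
q=(Z>.052)&(hx<-.005)&(hx>-.03)&(abs(hy)<.06); 
E
python3 - <<'E'
import cv2
im=cv2.imread('pics/wrist9.png')
a=cv2.resize(im[25:95,205:245],None,fx=9,fy=8,interpolation=cv2.INTER_CUBIC); b=cv2.resize(im[25:95,330:370],None,fx=9,fy=8,interpolation=cv2.INTER_CUBIC)
import numpy as np; cv2.imwrite('pics/c9b.png',np.hstack([a,b]))
E
```

```text
1 -0.065 41 hy [0.0396 0.04   0.0417] zmax/90 [0.0489 0.0496 0.0502]
1 -0.059 40 hy [0.0395 0.04   0.0416] zmax/90 [0.0489 0.0498 0.0502]
1 -0.053 42 hy [0.0395 0.0403 0.0421] zmax/90 [0.0489 0.0496 0.0503]
1 -0.047 41 hy [0.0395 0.0401 0.042 ] zmax/90 [0.0488 0.0498 0.0503]
1 -0.041 36 hy [0.0397 0.0401 0.042 ] zmax/90 [0.0491 0.0498 0.0503]
1 -0.035 39 hy [0.0394 0.0404 0.042 ] zmax/90 [0.0492 0.0501 0.0509]
1 -0.029 7 hy [0.0397 0.042  0.0434] zmax/90 [0.0486 0.0495 0.0499]
1 -0.023 16 hy [0.0421 0.0438 0.0451] zmax/90 [0.0449 0.0456 0.0456]
1 -0.017 24 hy [0.0439 0.0454 0.047 ] zmax/90 [0.0449 0.0458 0.0463]
1 -0.011 34 hy [0.0334 0.0441 0.0484] zmax/90 [0.0546 0.0556 0.0559]
1 -0.005 25 hy [0.035  0.0401 0.0489] zmax/90 [0.0544 0.0552 0.0557]
-1 -0.065 43 hy [-0.0384 -0.0368 -0.0364] zmax/90 [0.0484 0.0495 0.05  ]
-1 -0.059 44 hy [-0.0387 -0.0368 -0.036 ] zmax/90 [0.0486 0.0495 0.05  ]
-1 -0.053 44 hy [-0.0388 -0.037  -0.036 ] zmax/90 [0.0489 0.0498 0.0505]
-1 -0.047 36 hy [-0.0384 -0.0367 -0.0361] zmax/90 [0.0487 0.0497 0.0498]
-1 -0.041 35 hy [-0.0384 -0.0366 -0.0362] zmax/90 [0.0489 0.0498 0.0501]
-1 -0.035 38 hy [-0.0384 -0.0366 -0.0358] zmax/90 [0.0488 0.0496 0.05  ]
-1 -0.029 8 hy [-0.0387 -0.0374 -0.0364] zmax/90 [0.0489 0.0494 0.0498]
-1 -0.023 18 hy [-0.0412 -0.04   -0.0385] zmax/90 [0.0443 0.0451 0.0452]
-1 -0.017 20 hy [-0.043  -0.0413 -0.0397] zmax/90 [0.0446 0.0453 0.0459]
-1 -0.011 29 hy [-0.0482 -0.0427 -0.0337] zmax/90 [0.0545 0.0558 0.056 ]
-1 -0.005 40 hy [-0.0497 -0.0415 -0.0343] zmax/90 [0.0548 0.0558 0.056 ]
floor z 0.030963049659721964
bar z min [0.05287484 0.05382218 0.05439185 0.06718171] hx -0.005182505337400625 hy -0.04498358973230561 0.04499352807382987
```

View pics/c9b.png

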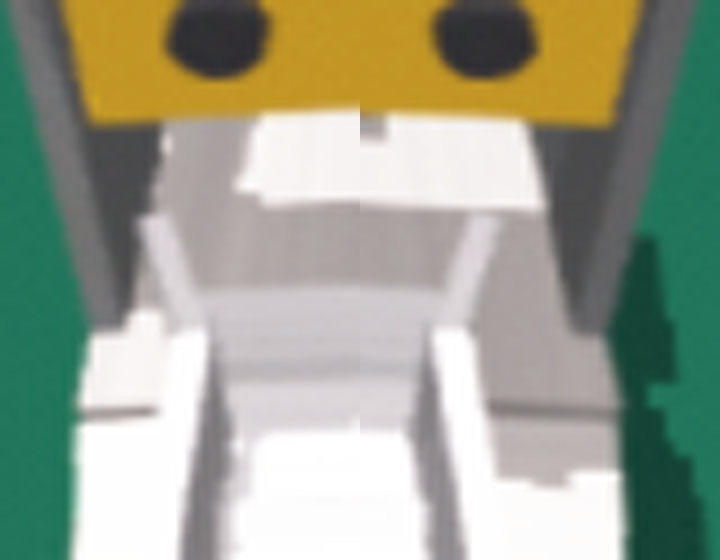

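```bash
python3 -m pendant '[[[0,0,0],[-0.005,0.0016,-0.0035],1],[[0,0,0],[0.0012,0,-0.0016],1],[[0,0,0],[0.0,0,0],1],[[0,0,0],[0,0,0],1]]'
python3 -c "
from h import *
target([.5202,-.1435,.0375],91.3,35.2)"
python3 -m pendant '[[[0,0,0],[0.0025,0,0.0017],1],[[0,0,0],[0.0025,0,0.0017],1],[[0,0,0],[0.0025,0,0.0017],1],[[0,0,0],[0,0,0],1]]'
python3 -c "
from h import *
target([.5202,-.1435,.0375],91.3,35.2)"

```

```text
time: 13.18
position: [0.5205, -0.1439, 0.0393]
tool_rot: [-1.844, -1.89, -0.587]
ft_force: [0.2, 0.6, -1.9]
grip_width: 0.248
t 13.175 pos [ 0.5205 -0.1439  0.0393] F [ 0.17  0.57 -1.89] T [-0.97 -0.13  0.04] grip 0.248
q [ 0.986  0.586 -0.551  1.703 -0.255  1.243  0.613]
turn(deg, tool) [ 0.01 -0.05  0.12]
shift now-axes [-0.0007 -0.0003  0.0017] in goal axes [-0.0007 -0.0003  0.0017] world [-0.0003  0.0004 -0.0018]
time: 13.68
position: [0.5203, -0.1349, 0.0395]
tool_rot: [-1.845, -1.891, -0.587]
ft_force: [-0.1, -0.0, -2.1]
grip_width: 0.245
t 13.675 pos [ 0.5203 -0.1349  0.0395] F [-0.07 -0.01 -2.09] T [-1.01 -0.09 -0.01] grip 0.245
q [ 0.981  0.577 -0.556  1.716 -0.261  1.233  0.606]
turn(deg, tool) [ 0.02 -0.03  0.11]
shift now-axes [-0.0082 -0.0003 -0.0033] in goal axes [-0.0082 -0.0003 -0.0033] world [-0.0001 -0.0086 -0.002 ]
```

```bash
python3 -m pendant '[[[0,0,0],[0.003,0,0.0021],1],[[0,0,0],[0.004,0,0.0028],1],[[0,0,0],[0.004,0,0.0028],1],[[0,0,0],[0.004,0,0.0028],1],[[0,0,0],[0,0,0],1]]'
python3 -c "
from h import *
target([.5202,-.1435,.0375],91.3,35.2)
d=grab('wrist','wrist10')
im=cv2.imread('pics/wrist10.png'); cv2.imwrite('pics/c10.png',cv2.resize(im[0:145,195:375],None,fx=4.4,fy=4.1,interpolation=cv2.INTER_CUBIC))
P=wcloud(d); hx,hy=hop(P); Z=P[...,2]
m=(Z>.042)&(Z<.056)&(hx>-.09)&(hx<-.01)&(abs(hy)<.05)
for s in(1,-1):
    mm=m&(hy*s>.033)
    for a in np.arange(-.045,-.012,.006):
        q=mm&(hx>a)&(hx<a+.006)
        if q.sum(): print(s,round(a,3),q.sum(),'hy',np.percentile(hy[q],[5,50,95]).round(4),'z',np.percentile(Z[q],[50,90,100]).round(4))
"
```

```text
time: 14.3
position: [0.5199, -0.1164, 0.0396]
tool_rot: [-1.844, -1.891, -0.587]
ft_force: [0.0, 1.4, -1.3]
grip_width: 0.244
t 14.3 pos [ 0.5199 -0.1164  0.0396] F [ 0.04  1.39 -1.27] T [-0.99 -0.09 -0.03] grip 0.244
q [ 0.97   0.562 -0.568  1.743 -0.272  1.212  0.593]
turn(deg, tool) [ 0.01 -0.04  0.12]
shift now-axes [-0.0234 -0.0003 -0.0139] in goal axes [-0.0234 -0.0003 -0.0139] world [ 0.0003 -0.0271 -0.0021]
1 -0.045 48 hy [0.0377 0.0382 0.0399] z [0.0513 0.0524 0.053 ]
1 -0.039 53 hy [0.0376 0.0382 0.04  ] z [0.0514 0.0522 0.0529]
1 -0.033 48 hy [0.0376 0.0383 0.04  ] z [0.0514 0.0525 0.0528]
1 -0.027 48 hy [0.0377 0.0383 0.0405] z [0.0519 0.0527 0.053 ]
1 -0.021 44 hy [0.0377 0.0383 0.0402] z [0.0507 0.0526 0.053 ]
1 -0.015 35 hy [0.0379 0.0383 0.0402] z [0.052  0.0526 0.0537]
-1 -0.045 48 hy [-0.04   -0.0384 -0.0381] z [0.051  0.0522 0.0524]
-1 -0.039 51 hy [-0.0402 -0.0384 -0.038 ] z [0.0512 0.0522 0.0527]
-1 -0.033 51 hy [-0.0405 -0.0385 -0.0377] z [0.0513 0.0523 0.0527]
-1 -0.027 47 hy [-0.0406 -0.0383 -0.0377] z [0.0514 0.0526 0.0531]
-1 -0.021 38 hy [-0.0399 -0.0382 -0.0376] z [0.0497 0.0524 0.0526]
-1 -0.015 38 hy [-0.0402 -0.0383 -0.0378] z [0.0515 0.0525 0.0533]
```

View pics/c10.png

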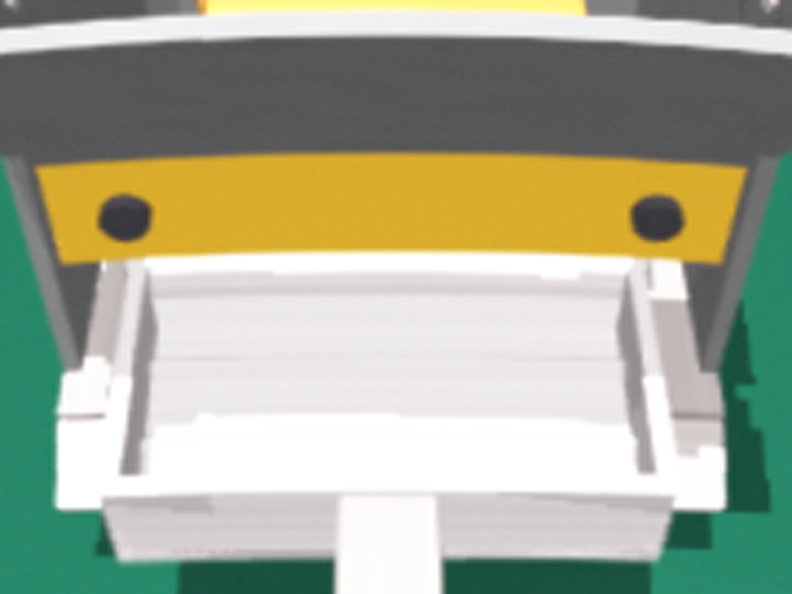

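```bash
python3 -m pendant '[[[0,0,0],[-0.0009,0,0.0012],1],[[0,0,0],[0,0,0],1],[[0,0,0],[0,0,0],1]]'
python3 -c "
from h import *
for i in range(3):
  s=monitor.get_state();print(s['position'].round(4),s['ft_force'].round(2),s['torque'].round(2)); eyes.get_image('wrist')"
python3 -m pendant '[[[0,0,0],[-0.0005,0,0.0006],1],[[0,0,0],[0,0,0],1]]'
python3 -c "
from h import *
for i in range(3):
  s=monitor.get_state();print(s['position'].round(4),s['ft_force'].round(2),s['torque'].round(2)); eyes.get_image('wrist')"
```

```text
time: 14.72
position: [0.5199, -0.1173, 0.038]
tool_rot: [-1.846, -1.89, -0.587]
ft_force: [-0.4, 1.1, -2.1]
grip_width: 0.242
[ 0.5199 -0.1173  0.038 ] [-0.38  1.07 -2.11] [-1.04 -0.15  0.  ]
[ 0.52   -0.1172  0.038 ] [-0.24 -0.16 -1.  ] [-1.02 -0.16 -0.01]
[ 0.5199 -0.1172  0.038 ] [-0.39 -0.18 -1.95] [-1.02 -0.1   0.02]
time: 15.12
position: [0.52, -0.1172, 0.0373]
tool_rot: [-1.846, -1.89, -0.588]
ft_force: [-0.1, 0.3, -1.1]
grip_width: 0.243
[ 0.52   -0.1172  0.0373] [-0.14  0.31 -1.13] [-0.97 -0.15 -0.01]
[ 0.52   -0.1172  0.0373] [ 0.18 -0.19 -1.15] [-0.93 -0.17 -0.01]
[ 0.52   -0.1172  0.0373] [ 0.15 -0.38 -2.73] [-0.97 -0.11 -0.03]
```

```bash
python3 -m pendant '[[[0,0,0],[0.003,0,0.0021],1],[[0,0,0],[0.005,0,0.0035],1],[[0,0,0],[0.005,0,0.0035],1],[[0,0,0],[0.005,0,0.0035],1],[[0,0,0],[0.005,0,0.0035],1],[[0,0,0],[0,0,0],1]]'
python3 -c "
from h import *
target([.5202,-.1435,.0375],91.3,35.2)"

```

```text
time: 16.02
position: [0.5191, -0.0876, 0.0376]
tool_rot: [-1.843, -1.89, -0.588]
ft_force: [-0.1, 0.8, -0.4]
grip_width: 0.241
t 16.025 pos [ 0.5191 -0.0876  0.0376] F [-0.14  0.75 -0.35] T [-0.72 -0.21 -0.  ] grip 0.241
q [ 0.952  0.543 -0.585  1.783 -0.29   1.177  0.572]
turn(deg, tool) [-0.01 -0.09  0.15]
shift now-axes [-0.0456 -0.0003 -0.0322] in goal axes [-0.0457 -0.0002 -0.0322] world [ 0.0011 -0.0559 -0.0001]
```

```bash
python3 -m pendant '[[[0,0,0],[0.004,0,0.0028],1],[[0,0,0],[0.005,0,0.0035],1],[[0,0,0],[0.005,0,0.0035],1],[[0,0,0],[0.004,0,0.0028],1],[[0,0,0],[0,0,0],1]]'
python3 -c "
from h import *
target([.5202,-.1435,.0375],91.3,35.2)
grab('top','top11')
im=cv2.imread('pics/top11.png');cv2.imwrite('pics/c11.png',cv2.resize(im[165:265,255:435],None,fx=4.4,fy=4.4,interpolation=cv2.INTER_CUBIC))"

```

```text
time: 16.65
position: [0.5188, -0.0658, 0.0376]
tool_rot: [-1.844, -1.89, -0.588]
ft_force: [1.2, 0.7, 0.3]
grip_width: 0.249
t 16.65 pos [ 0.5188 -0.0658  0.0376] F [1.23 0.72 0.34] T [-0.71 -0.44 -0.25] grip 0.249
q [ 0.937  0.526 -0.599  1.811 -0.304  1.151  0.553]
turn(deg, tool) [ 0.02 -0.09  0.13]
shift now-axes [-0.0635 -0.0005 -0.0448] in goal axes [-0.0636 -0.0004 -0.0447] world [ 0.0014 -0.0777 -0.0001]
```

View pics/c11.png

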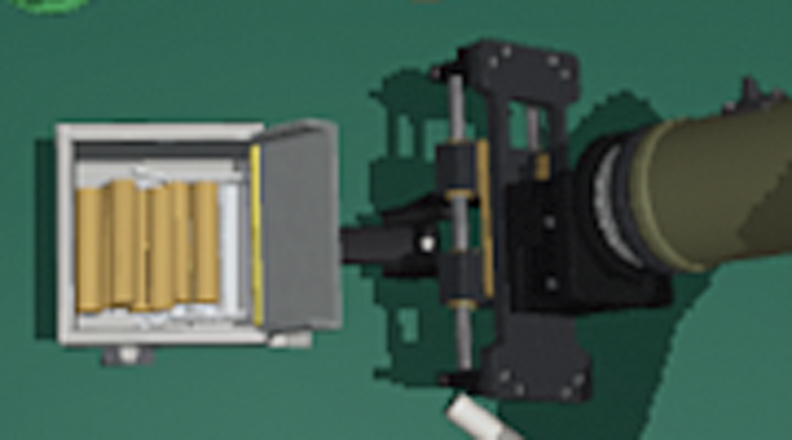

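```bash
python3 -m pendant '[[[0,0,0],[0.004,0,0.0028],1],[[0,0,0],[0.004,0,0.0028],1],[[0,0,0],[0.004,0,0.0028],1],[[0,0,0],[0,0,0],1]]'
python3 -c "
from h import *
target([.5202,-.1435,.0375],91.3,35.2)
grab('top','top12')
im=cv2.imread('pics/top12.png');cv2.imwrite('pics/c12.png',cv2.resize(im[185:250,255:345],None,fx=8,fy=8,interpolation=cv2.INTER_CUBIC))"

```

```text
time: 17.2
position: [0.5182, -0.0512, 0.0376]
tool_rot: [-1.844, -1.89, -0.588]
ft_force: [0.8, -0.8, 0.7]
grip_width: 0.252
t 17.2 pos [ 0.5182 -0.0512  0.0376] F [ 0.85 -0.78  0.72] T [-0.78 -0.35 -0.14] grip 0.252
q [ 0.926  0.516 -0.609  1.829 -0.313  1.135  0.541]
turn(deg, tool) [-0.   -0.09  0.12]
shift now-axes [-0.0754 -0.0003 -0.0532] in goal axes [-0.0755 -0.0001 -0.0531] world [ 0.002  -0.0923 -0.0001]
```

View pics/c12.png

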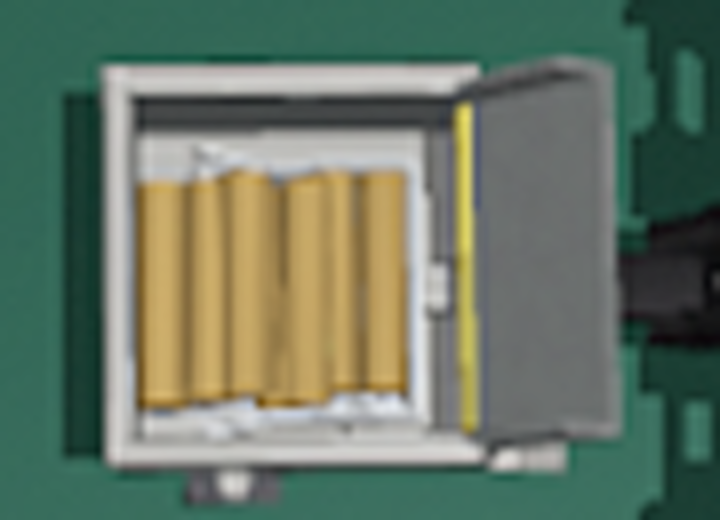

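```bash
python3 -m pendant '[[[0,0,0],[0.0025,0,0.0017],1],[[0,0,0],[0.0025,0,0.0017],1],[[0,0,0],[0,0,0],1]]'
python3 -c "
from h import *
target([.5202,-.1435,.0375],91.3,35.2)
d=grab('top','top13'); grab('side','side13')
im=cv2.imread('pics/top13.png');a=cv2.resize(im[185:250,255:345],None,fx=8,fy=8,interpolation=cv2.INTER_CUBIC);cv2.imwrite('pics/c13.png',a)
C=cloud(d);hx,hy=hop(C,(.516,.0185)); ok=d['range_z']>0
for a in np.arange(0,.1,.004):
    m=ok&(hx>a)&(hx<a+.004)&(abs(hy)<.03); print(round(a,3),np.percentile(C[...,2][m],[10,50,90]).round(3),end='; ')
"

```

```text
time: 17.62
position: [0.5183, -0.047, 0.0375]
tool_rot: [-1.847, -1.891, -0.587]
ft_force: [-0.2, -3.9, 1.6]
grip_width: 0.247
t 17.625 pos [ 0.5183 -0.047   0.0375] F [-0.16 -3.85  1.62] T [-1.25 -0.16 -0.01] grip 0.247
q [ 0.922  0.512 -0.612  1.835 -0.316  1.128  0.536]
turn(deg, tool) [0.06 0.04 0.07]
shift now-axes [-0.0789 -0.0003 -0.0555] in goal axes [-0.0789 -0.0003 -0.0556] world [ 0.0019 -0.0965 -0.    ]
0.0 [0.026 0.03  0.044]; 0.004 [0.027 0.031 0.046]; 0.008 [0.028 0.031 0.045]; 0.012 [0.027 0.03  0.047]; 0.016 [0.042 0.047 0.05 ]; 0.02 [0.044 0.047 0.05 ]; 0.024 [0.045 0.048 0.051]; 0.028 [0.044 0.047 0.05 ]; 0.032 [0.034 0.042 0.045]; 0.036 [0.044 0.048 0.051]; 0.04 [0.047 0.05  0.058]; 0.044 [0.058 0.061 0.064]; 0.048 [0.06  0.062 0.066]; 0.052 [0.059 0.062 0.064]; 0.056 [0.056 0.059 0.062]; 0.06 [0.06  0.063 0.067]; 0.064 [0.061 0.064 0.066]; 0.068 [0.06  0.062 0.066]; 0.072 [0.049 0.053 0.06 ]; 0.076 [0.048 0.051 0.054]; 0.08 [0.049 0.052 0.059]; 0.084 [0.056 0.059 0.062]; 0.088 [0.058 0.06  0.064]; 0.092 [0.058 0.061 0.064]; 0.096 [0.052 0.058 0.102];
```

View pics/c13.png

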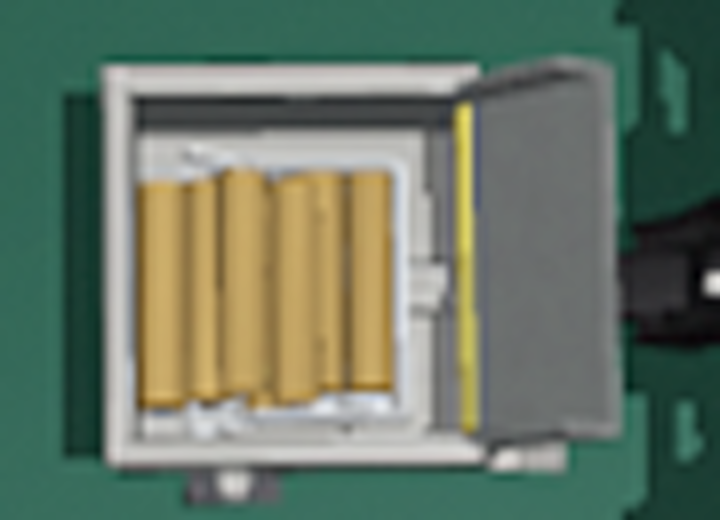

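View pics/side13.png

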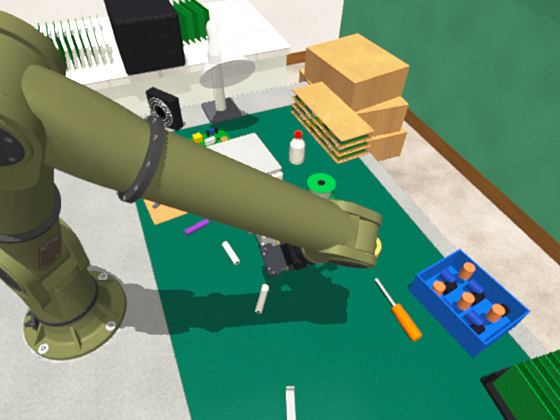

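```bash
python3 -m pendant '[[[0,0,0],[-0.0012,0,-0.0008],1],[[0,0,0],[0,0,0],0.3],[[0,0,0],[0,0,0],0.3],[[0,0,0],[0,0,0.003],0.3],[[0,0,0],[0,0,0.005],0.3],[[0,0,0],[0,0,0],0.3]]'
python3 -c "
from h import *
target([.5202,-.1435,.0375],91.3,35.2); d=grab('top','top14')
im=cv2.imread('pics/top14.png');a=cv2.resize(im[185:250,255:345],None,fx=8,fy=8,interpolation=cv2.INTER_CUBIC);cv2.imwrite('pics/c14.png',a)"
```

```text
time: 18.48
position: [0.5178, -0.0426, 0.0306]
tool_rot: [-1.844, -1.89, -0.587]
ft_force: [0.2, -0.7, 0.7]
grip_width: 0.35
t 18.475 pos [ 0.5178 -0.0426  0.0306] F [ 0.24 -0.74  0.71] T [-0.61 -0.11  0.04] grip 0.35
q [ 0.917  0.521 -0.612  1.842 -0.315  1.114  0.536]
turn(deg, tool) [-0.02 -0.06  0.09]
shift now-axes [-0.0784  0.     -0.0638] in goal axes [-0.0785  0.0001 -0.0638] world [ 0.0024 -0.1009  0.0069]
```

View pics/c14.png

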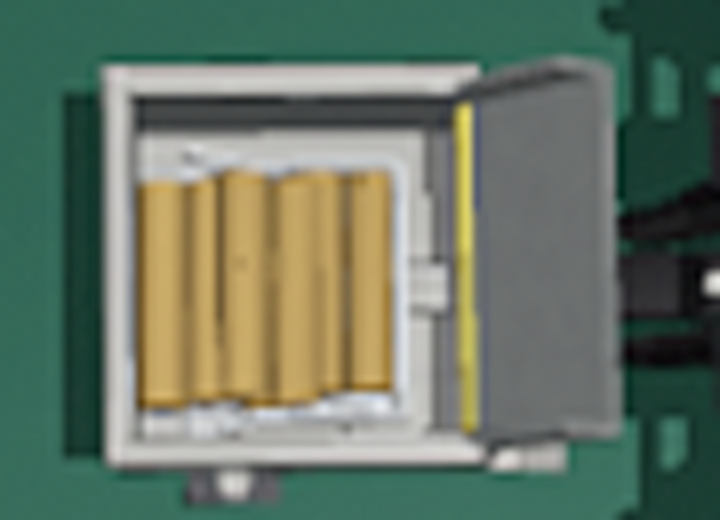

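```bash
python3 -m pendant '[[[0,0,0],[0,0,0],1],[[0,0,0],[0,0,0],1],[[0,0,0],[0,0,0],1],[[0,0,0],[0,0,0],1],[[0,0,0],[-0.0033,0,-0.0016],1],[[0,0,0],[-0.004,0,-0.0028],1],[[0,0,0],[-0.004,0,-0.0028],1],[[0,0,0],[0,0,0],1]]' 60
python3 -c "
from h import *
target([.5202,-.1435,.0300],91.3,35.2); d=grab('top','top15')
im=cv2.imread('pics/top15.png');a=cv2.resize(im[185:250,255:345],None,fx=8,fy=8,interpolation=cv2.INTER_CUBIC);cv2.imwrite('pics/c15.png',a)"
```

```text
time: 19.52
position: [0.5187, -0.0574, 0.0304]
tool_rot: [-1.847, -1.89, -0.587]
ft_force: [0.4, 0.6, 2.1]
grip_width: 0.246
t 19.525 pos [ 0.5187 -0.0574  0.0304] F [0.44 0.65 2.07] T [-0.11 -0.01  0.12] grip 0.246
q [ 0.928  0.53  -0.602  1.825 -0.306  1.128  0.548]
turn(deg, tool) [ 0.07 -0.01  0.04]
shift now-axes [-0.0706 -0.0004 -0.0493] in goal axes [-0.0706 -0.0004 -0.0492] world [ 0.0015 -0.0861 -0.0004]
```

View pics/c15.png

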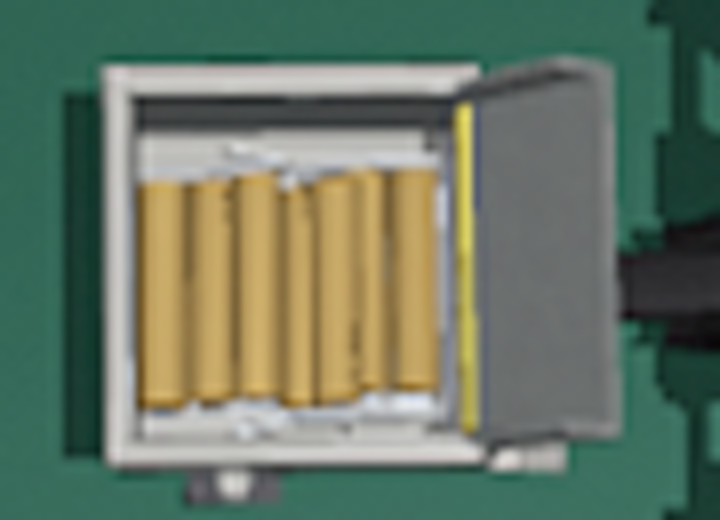

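```bash
python3 -m pendant '[[[0,0,0],[-0.004,0,-0.0028],1],[[0,0,0],[-0.004,0,-0.0028],1],[[0,0,0],[-0.004,0,-0.0028],1],[[0,0,0],[-0.004,0,-0.0028],1],[[0,0,0],[0,0,0],1]]'
python3 -c "
from h import *
target([.5202,-.1435,.0300],91.3,35.2); d=grab('top','top16')
im=cv2.imread('pics/top16.png');a=cv2.resize(im[185:250,255:345],None,fx=8,fy=8,interpolation=cv2.INTER_CUBIC);cv2.imwrite('pics/c16.png',a)"
```

```text
time: 20.2
position: [0.5191, -0.0773, 0.0302]
tool_rot: [-1.847, -1.89, -0.587]
ft_force: [-0.1, -0.0, 3.4]
grip_width: 0.247
t 20.2 pos [ 0.5191 -0.0773  0.0302] F [-0.07 -0.04  3.37] T [0.05 0.01 0.13] grip 0.247
q [ 0.942  0.544 -0.589  1.801 -0.293  1.15   0.565]
turn(deg, tool) [0.08 0.03 0.04]
shift now-axes [-0.0542 -0.0004 -0.038 ] in goal axes [-0.0542 -0.0004 -0.038 ] world [ 0.0011 -0.0662 -0.0002]
```

View pics/c16.png

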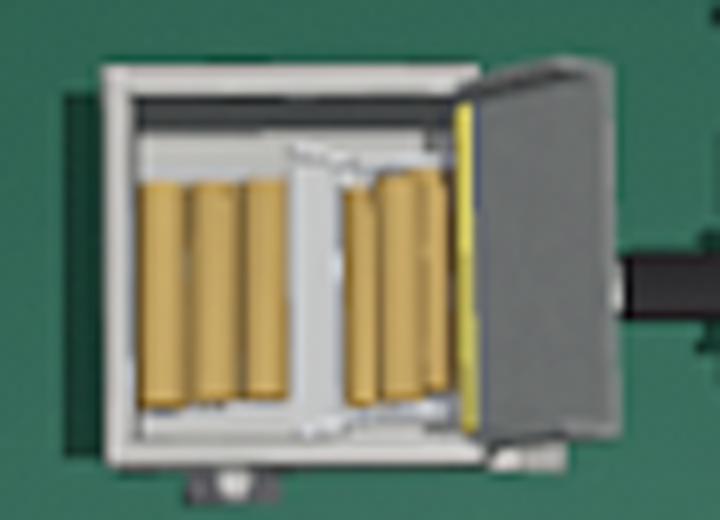

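```bash
python3 -m pendant '[[[0,0,0],[-0.003,0,-0.0021],1],[[0,0,0],[-0.003,0,-0.0021],1],[[0,0,0],[-0.003,0,-0.0021],1],[[0,0,0],[-0.003,0,-0.0021],1],[[0,0,0],[-0.003,0,-0.0021],1],[[0,0,0],[0,0,0],1]]'
python3 -c "
from h import *
target([.5202,-.1435,.0300],91.3,35.2); d=grab('top','top17')
im=cv2.imread('pics/top17.png');a=cv2.resize(im[185:250,255:345],None,fx=8,fy=8,interpolation=cv2.INTER_CUBIC);cv2.imwrite('pics/c17.png',a)"
```

```text
time: 21.0
position: [0.5194, -0.0952, 0.0301]
tool_rot: [-1.847, -1.89, -0.587]
ft_force: [-0.3, 1.1, 2.9]
grip_width: 0.243
t 21.0 pos [ 0.5194 -0.0952  0.0301] F [-0.33  1.06  2.92] T [ 0.07 -0.02  0.06] grip 0.243
q [ 0.954  0.557 -0.577  1.777 -0.282  1.171  0.579]
turn(deg, tool) [0.06 0.01 0.05]
shift now-axes [-0.0395 -0.0003 -0.0278] in goal axes [-0.0395 -0.0003 -0.0278] world [ 0.0008 -0.0483 -0.0001]
```

View pics/c17.png

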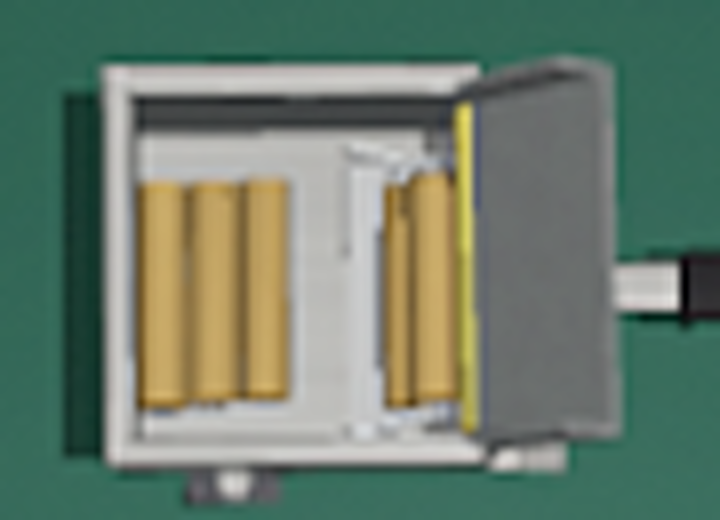

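```bash
python3 -m pendant '[[[0,0,0],[-0.003,0,-0.0021],1],[[0,0,0],[-0.003,0,-0.0021],1],[[0,0,0],[-0.003,0,-0.0021],1],[[0,0,0],[-0.003,0,-0.0021],1],[[0,0,0],[-0.003,0,-0.0021],1],[[0,0,0],[0,0,0],1]]'
python3 -c "
from h import *
target([.5202,-.1435,.0300],91.3,35.2); d=grab('top','top18'); grab('wrist','wrist18')
im=cv2.imread('pics/top18.png');a=cv2.resize(im[185:250,255:345],None,fx=6,fy=6,interpolation=cv2.INTER_CUBIC)
b=cv2.imread('pics/wrist18.png'); b=cv2.resize(b[0:195,170:400],None,fx=1,fy=2); cv2.imwrite('pics/c18.png',np.hstack([a,b]))"
```

```text
time: 21.8
position: [0.5199, -0.1139, 0.0299]
tool_rot: [-1.847, -1.89, -0.587]
ft_force: [-1.3, -0.7, 1.8]
grip_width: 0.243
t 21.8 pos [ 0.5199 -0.1139  0.0299] F [-1.26 -0.74  1.83] T [-0.27 -0.05  0.17] grip 0.243
q [ 0.966  0.572 -0.565  1.752 -0.27   1.192  0.594]
turn(deg, tool) [0.08 0.05 0.04]
shift now-axes [-0.0241 -0.0003 -0.0171] in goal axes [-0.0241 -0.0004 -0.0171] world [ 0.0003 -0.0296  0.0001]
```

View pics/c18.png

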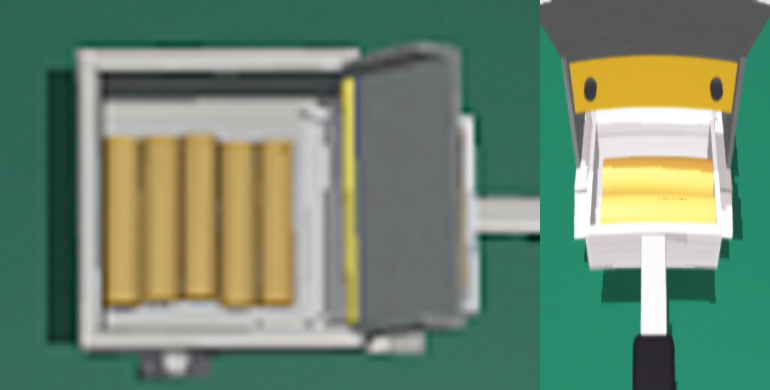

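```bash
python3 -c "
from h import *
b=cv2.imread('pics/wrist18.png'); cv2.imwrite('pics/c18b.png',cv2.resize(b[40:140,210:360],None,fx=5,fy=5.8,interpolation=cv2.INTER_CUBIC))
for n in('top16','top18'):
  d=dict(np.load(n+'.npz'));C=cloud(d);hx,hy=hop(C,(.516,.0185)); ok=d['range_z']>0
  print(n)
  for a in np.arange(0,.1,.004):
    m=ok&(hx>a)&(hx<a+.004)&(abs(hy)<.03); print(round(a,3),np.median(C[...,2][m]).round(3),end='; ')
d=dict(np.load('wrist18.npz')); P=wcloud(d);hx,hy=hop(P)
print()
for a in np.arange(-.066,.01,.003):
    m=(hx>a)&(hx<a+.003)&(abs(hy)<.03)&(P[...,2]<.06); print(round(a,3),m.sum(),np.median(P[...,2][m]).round(4),end='; ')
"
```

```text
top16
0.0 0.044; 0.004 0.048; 0.008 0.053; 0.012 0.061; 0.016 0.062; 0.02 0.061; 0.024 0.052; 0.028 0.048; 0.032 0.044; 0.036 0.036; 0.04 0.034; 0.044 0.034; 0.048 0.036; 0.052 0.044; 0.056 0.045; 0.06 0.045; 0.064 0.04; 0.068 0.045; 0.072 0.047; 0.076 0.045; 0.08 0.049; 0.084 0.06; 0.088 0.062; 0.092 0.06; 0.096 0.06; top18
0.0 0.035; 0.004 0.034; 0.008 0.033; 0.012 0.03; 0.016 0.029; 0.02 0.044; 0.024 0.045; 0.028 0.045; 0.032 0.042; 0.036 0.043; 0.04 0.045; 0.044 0.045; 0.048 0.042; 0.052 0.044; 0.056 0.046; 0.06 0.045; 0.064 0.041; 0.068 0.045; 0.072 0.046; 0.076 0.045; 0.08 0.049; 0.084 0.06; 0.088 0.061; 0.092 0.061; 0.096 0.058; 
-0.066 290 0.0023; -0.063 327 0.0023; -0.06 315 0.0021; -0.057 1455 0.0416; -0.054 857 0.0422; -0.051 497 0.0469; -0.048 719 0.0484; -0.045 598 0.0491; -0.042 422 0.0481; -0.039 247 0.002; -0.036 639 0.0456; -0.033 520 0.0485; -0.03 356 0.0495; -0.027 229 0.0494; -0.024 135 0.048; -0.021 0 nan; -0.018 0 nan; -0.015 0 nan; -0.012 3 0.0347; -0.009 233 0.0343; -0.006 852 0.0557; -0.003 303 0.0343; 0.0 412 0.0368; 0.003 183 0.0368; 0.006 147 0.0359; 0.009 152 0.0349;
  return _methods._mean(a, axis=axis, dtype=dtype,
  ret = ret.dtype.type(ret / rcount)
```

View pics/c18b.png

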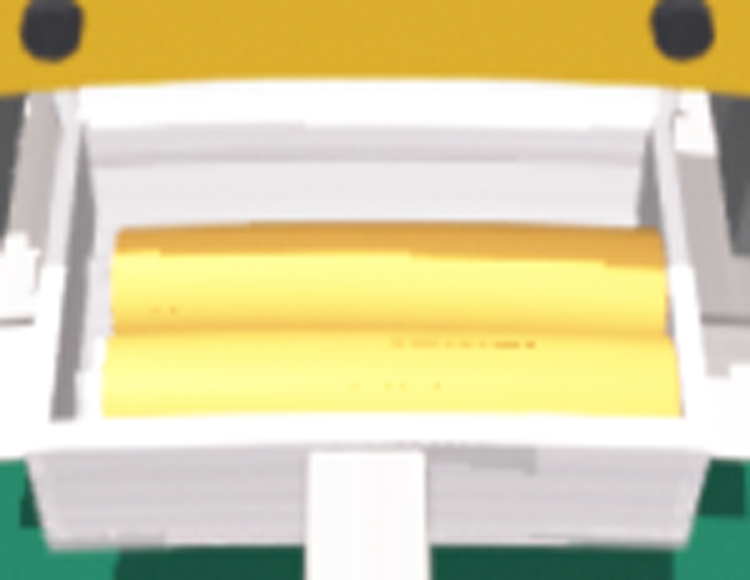

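```bash
python3 -m pendant '[[[0,0,0],[0.004,0,0.0028],1],[[0,0,0],[0.006,0,0.0042],1],[[0,0,0],[0.006,0,0.0042],1],[[0,0,0],[0.006,0,0.0042],1],[[0,0,0],[0.006,0,0.0042],1],[[0,0,0],[0.006,0,0.0042],1],[[0,0,0],[0.006,0,0.0042],1],[[0,0,0],[0.006,0,0.0042],1]]'
python3 -m pendant '[[[0,0,0],[0.006,0,0.0042],1],[[0,0,0],[0.004,0,0.0028],1],[[0,0,0],[0,0,0],1]]'
cat >> h.py <<'E'
def look(tag,f=8):
    d=grab('top',tag); im=cv2.imread(f'pics/{tag}.png'); cv2.imwrite(f'pics/c_{tag}.png',cv2.resize(im[185:250,255:345],None,fx=f,fy=f,interpolation=cv2.INTER_CUBIC))
    C=cloud(d);hx,hy=hop(C,(.516,.0185)); ok=d['range_z']>0
    pm=monitor.get_state()['position'][1]+.1096-.0185
    print('pan mid hx',round(pm,4),'grooves',[round(pm+g,4) for g in(-.0235,-.006,.0115)],'lip',round(pm+.034,4))
    for a in np.arange(0,.1,.004):
        m=ok&(hx>a)&(hx<a+.004)&(abs(hy)<.03); print(round(a,3),np.median(C[...,2][m]).round(3),end='; ')
    print()
E
python3 -c "
from h import *
target([.5202,-.1435,.0300],91.3,35.2); look('top19')"
```

```text
time: 22.9
position: [0.5187, -0.0568, 0.0304]
tool_rot: [-1.847, -1.89, -0.587]
ft_force: [-0.6, -4.4, 3.9]
grip_width: 0.243
time: 23.28
position: [0.5181, -0.043, 0.0306]
tool_rot: [-1.844, -1.89, -0.588]
ft_force: [1.5, 0.3, 1.5]
grip_width: 0.248
t 23.275 pos [ 0.5181 -0.043   0.0306] F [1.5  0.34 1.47] T [-0.36 -0.33 -0.12] grip 0.248
q [ 0.917  0.522 -0.612  1.841 -0.315  1.114  0.537]
turn(deg, tool) [-0.   -0.1   0.12]
shift now-axes [-0.0824 -0.0003 -0.0576] in goal axes [-0.0825 -0.0002 -0.0575] world [ 0.0021 -0.1005 -0.0006]
pan mid hx 0.0481 grooves [np.float64(0.0246), np.float64(0.0421), np.float64(0.0596)] lip 0.0821
0.0 0.03; 0.004 0.031; 0.008 0.031; 0.012 0.03; 0.016 0.046; 0.02 0.047; 0.024 0.05; 0.028 0.061; 0.032 0.062; 0.036 0.061; 0.04 0.057; 0.044 0.059; 0.048 0.062; 0.052 0.061; 0.056 0.06; 0.06 0.048; 0.064 0.047; 0.068 0.048; 0.072 0.051; 0.076 0.05; 0.08 0.054; 0.084 0.06; 0.088 0.062; 0.092 0.062; 0.096 0.06;
```

View pics/c_top19.png

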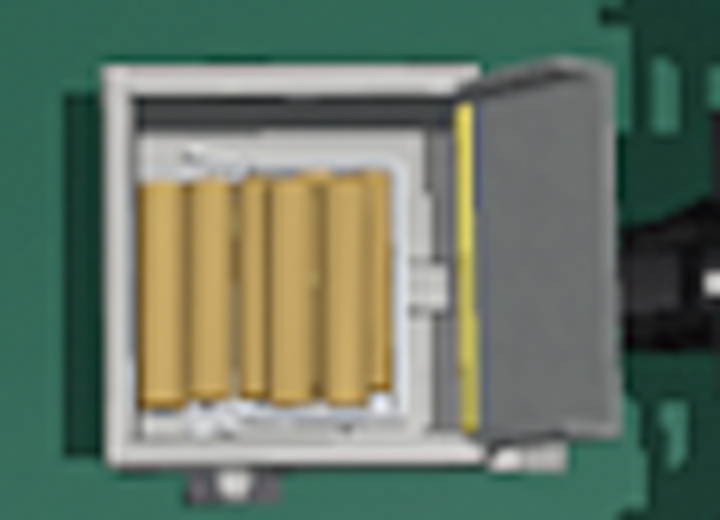

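```bash
python3 -m pendant '[[[0,0,0],[-0.004,0,-0.0028],1],[[0,0,0],[-0.005,0,-0.0035],1],[[0,0,0],[-0.005,0,-0.0035],1],[[0,0,0],[-0.005,0,-0.0035],1],[[0,0,0],[-0.004,0,-0.0028],1],[[0,0,0],[-0.004,0,-0.0028],1],[[0,0,0],[0,0,0],1]]'
python3 -c "
from h import *
target([.5202,-.1435,.0300],91.3,35.2); look('top20')"
```

```text
time: 24.2
position: [0.5191, -0.0784, 0.0302]
tool_rot: [-1.847, -1.89, -0.587]
ft_force: [-1.1, -0.6, 4.2]
grip_width: 0.247
t 24.2 pos [ 0.5191 -0.0784  0.0302] F [-1.14 -0.56  4.22] T [0.06 0.03 0.11] grip 0.247
q [ 0.942  0.545 -0.588  1.799 -0.292  1.152  0.566]
turn(deg, tool) [0.07 0.02 0.05]
shift now-axes [-0.0534 -0.0004 -0.0373] in goal axes [-0.0534 -0.0004 -0.0374] world [ 0.0011 -0.0651 -0.0002]
pan mid hx 0.0127 grooves [np.float64(-0.0108), np.float64(0.0067), np.float64(0.0242)] lip 0.0467
0.0 0.063; 0.004 0.064; 0.008 0.062; 0.012 0.06; 0.016 0.062; 0.02 0.064; 0.024 0.063; 0.028 0.057; 0.032 0.046; 0.036 0.038; 0.04 0.034; 0.044 0.034; 0.048 0.031; 0.052 0.03; 0.056 0.03; 0.06 0.03; 0.064 0.03; 0.068 0.043; 0.072 0.045; 0.076 0.045; 0.08 0.046; 0.084 0.06; 0.088 0.062; 0.092 0.061; 0.096 0.059;
```

View pics/c_top20.png

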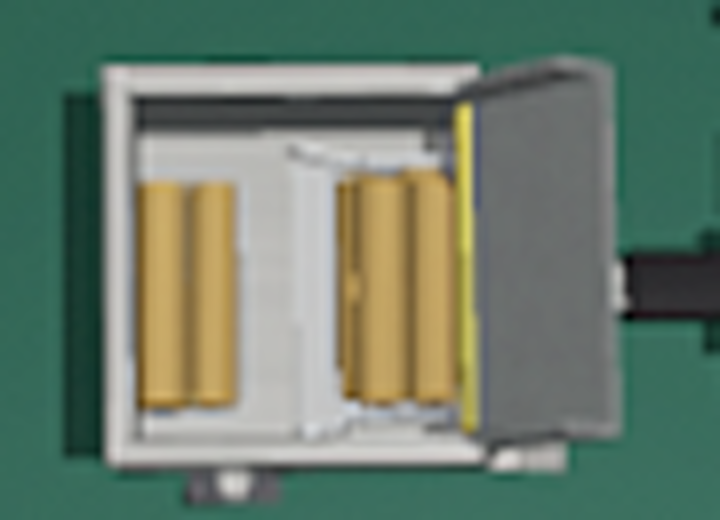

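```bash
python3 -m pendant '[[[0,0,0],[-0.003,0,-0.0021],1],[[0,0,0],[-0.003,0,-0.0021],1]]'
python3 -c "
from h import *
look('top21')"
```

```text
time: 24.5
position: [0.5192, -0.0845, 0.0303]
tool_rot: [-1.845, -1.89, -0.587]
ft_force: [-0.2, 3.0, 2.5]
grip_width: 0.245
pan mid hx 0.0058 grooves [np.float64(-0.0177), np.float64(-0.0002), np.float64(0.0173)] lip 0.0398
0.0 0.062; 0.004 0.064; 0.008 0.062; 0.012 0.06; 0.016 0.062; 0.02 0.065; 0.024 0.064; 0.028 0.058; 0.032 0.035; 0.036 0.034; 0.04 0.032; 0.044 0.03; 0.048 0.03; 0.052 0.029; 0.056 0.03; 0.06 0.031; 0.064 0.03; 0.068 0.044; 0.072 0.045; 0.076 0.045; 0.08 0.047; 0.084 0.059; 0.088 0.062; 0.092 0.061; 0.096 0.059;
```

View pics/c_top21.png

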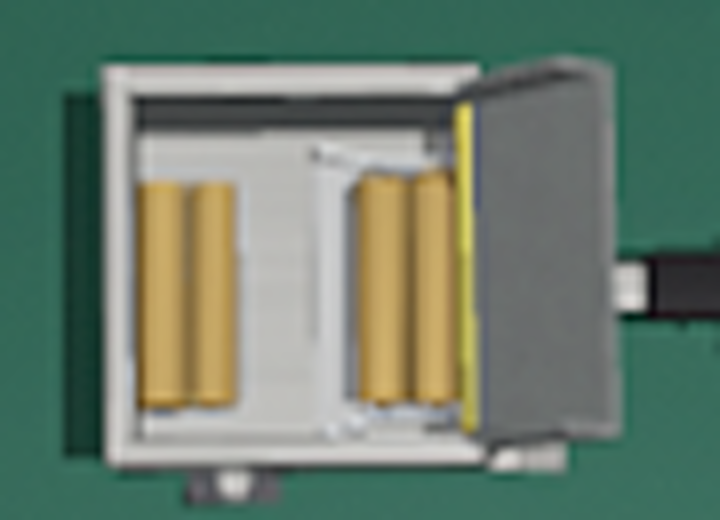

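```bash
python3 -m pendant '[[[0,0,0],[-0.003,0,-0.0021],1],[[0,0,0],[-0.002,0,-0.0014],1]]'
python3 -c "
from h import *
look('top22')"
```

```text
time: 24.8
position: [0.5193, -0.0909, 0.0302]
tool_rot: [-1.845, -1.89, -0.587]
ft_force: [-1.2, 3.8, 2.8]
grip_width: 0.248
pan mid hx -0.0001 grooves [np.float64(-0.0236), np.float64(-0.0061), np.float64(0.0114)] lip 0.0339
0.0 0.06; 0.004 0.062; 0.008 0.061; 0.012 0.058; 0.016 0.048; 0.02 0.046; 0.024 0.038; 0.028 0.035; 0.032 0.032; 0.036 0.03; 0.04 0.03; 0.044 0.031; 0.048 0.035; 0.052 0.043; 0.056 0.045; 0.06 0.044; 0.064 0.041; 0.068 0.043; 0.072 0.045; 0.076 0.045; 0.08 0.05; 0.084 0.061; 0.088 0.061; 0.092 0.06; 0.096 0.059;
```

View pics/c_top22.png

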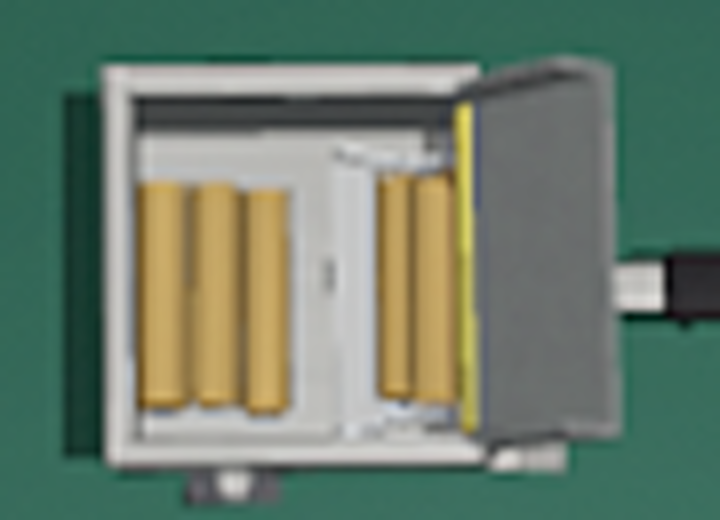

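```bash
python3 -m pendant '[[[0,0,0],[0.004,0,0.0028],1],[[0,0,0],[0.0015,0,-0.0021],1],[[0,0,0],[0,0,0],1]]'
python3 -c "
from h import *
target([.5202,-.1435,.0300],91.3,35.2)
look('top23')"
```

```text
time: 25.22
position: [0.5191, -0.0865, 0.0324]
tool_rot: [-1.847, -1.891, -0.586]
ft_force: [0.7, 0.0, -2.3]
grip_width: 0.247
t 25.225 pos [ 0.5191 -0.0865  0.0324] F [ 0.73  0.04 -2.26] T [-1.18 -0.18 -0.06] grip 0.247
q [ 0.949  0.547 -0.584  1.788 -0.288  1.164  0.571]
turn(deg, tool) [0.06 0.07 0.08]
shift now-axes [-0.048  -0.0002 -0.0308] in goal axes [-0.0479 -0.0002 -0.0309] world [ 0.0011 -0.057  -0.0024]
pan mid hx 0.0048 grooves [np.float64(-0.0187), np.float64(-0.0012), np.float64(0.0163)] lip 0.0388
0.0 0.049; 0.004 0.059; 0.008 0.062; 0.012 0.061; 0.016 0.054; 0.02 0.048; 0.024 0.046; 0.028 0.035; 0.032 0.032; 0.036 0.033; 0.04 0.031; 0.044 0.03; 0.048 0.035; 0.052 0.043; 0.056 0.045; 0.06 0.044; 0.064 0.04; 0.068 0.043; 0.072 0.045; 0.076 0.044; 0.08 0.048; 0.084 0.059; 0.088 0.061; 0.092 0.062; 0.096 0.059;
```

View pics/c_top23.png

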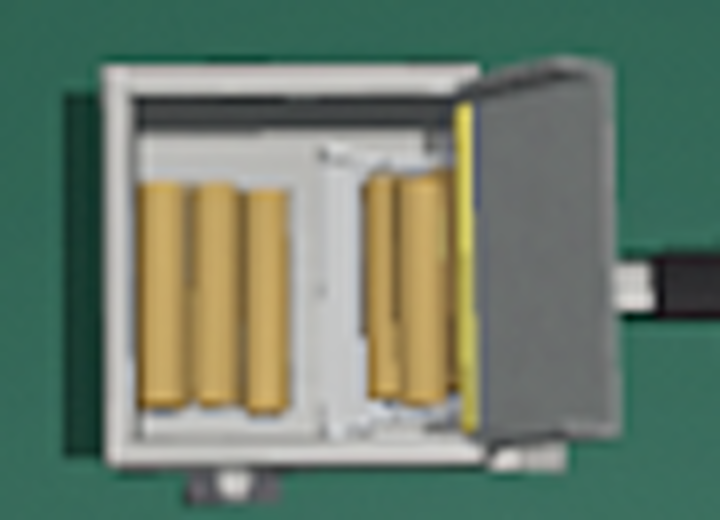

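```bash
python3 -m pendant '[[[0,0,0],[-0.003,0,-0.0021],1],[[0,0,0],[-0.003,0,-0.0021],1],[[0,0,0],[-0.002,0,-0.0014],1]]'
python3 -c "
from h import *
target([.5202,-.1435,.0300],91.3,35.2)
look('top24')"
```

```text
time: 25.65
position: [0.5192, -0.096, 0.0325]
tool_rot: [-1.846, -1.89, -0.587]
ft_force: [0.1, -0.2, -2.3]
grip_width: 0.247
t 25.65 pos [ 0.5192 -0.096   0.0325] F [ 0.12 -0.21 -2.26] T [-1.13 -0.09  0.1 ] grip 0.247
q [ 0.955  0.555 -0.578  1.775 -0.282  1.177  0.579]
turn(deg, tool) [ 0.02 -0.02  0.07]
shift now-axes [-0.0403 -0.0002 -0.0254] in goal axes [-0.0403 -0.0001 -0.0253] world [ 0.001  -0.0475 -0.0025]
pan mid hx -0.0053 grooves [np.float64(-0.0288), np.float64(-0.0113), np.float64(0.0062)] lip 0.0287
0.0 0.064; 0.004 0.065; 0.008 0.065; 0.012 0.061; 0.016 0.051; 0.02 0.046; 0.024 0.034; 0.028 0.032; 0.032 0.03; 0.036 0.03; 0.04 0.029; 0.044 0.03; 0.048 0.034; 0.052 0.043; 0.056 0.045; 0.06 0.044; 0.064 0.04; 0.068 0.044; 0.072 0.045; 0.076 0.044; 0.08 0.051; 0.084 0.06; 0.088 0.061; 0.092 0.062; 0.096 0.06;
```

View pics/c_top24.png

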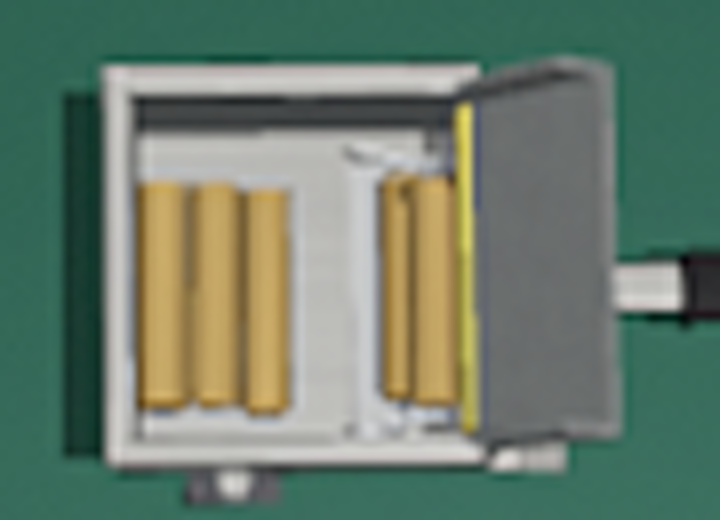

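```bash
python3 -m pendant '[[[0,0,0],[-0.0015,0,-0.001],1]]'
python3 -c "
from h import *
look('top25')"
python3 -m pendant '[[[0,0,0],[-0.0015,0,-0.001],1]]'
python3 -c "
from h import *
look('top26')
a=cv2.imread('pics/c_top25.png')[80:440,250:500];b=cv2.imread('pics/c_top26.png')[80:440,250:500];cv2.imwrite('pics/c26.png',np.hstack([a,b]))"
```

```text
time: 25.82
position: [0.5195, -0.0976, 0.0327]
tool_rot: [-1.846, -1.89, -0.587]
ft_force: [-0.8, 0.7, -0.9]
grip_width: 0.247
pan mid hx -0.0069 grooves [np.float64(-0.0304), np.float64(-0.0129), np.float64(0.0046)] lip 0.0271
0.0 0.064; 0.004 0.066; 0.008 0.065; 0.012 0.062; 0.016 0.051; 0.02 0.039; 0.024 0.033; 0.028 0.031; 0.032 0.03; 0.036 0.029; 0.04 0.03; 0.044 0.031; 0.048 0.034; 0.052 0.043; 0.056 0.045; 0.06 0.044; 0.064 0.04; 0.068 0.043; 0.072 0.045; 0.076 0.045; 0.08 0.05; 0.084 0.06; 0.088 0.062; 0.092 0.061; 0.096 0.058; 
time: 26.0
position: [0.5196, -0.0993, 0.0327]
tool_rot: [-1.846, -1.89, -0.587]
ft_force: [0.1, 0.6, -2.4]
grip_width: 0.248
pan mid hx -0.0087 grooves [np.float64(-0.0322), np.float64(-0.0147), np.float64(0.0028)] lip 0.0253
0.0 0.066; 0.004 0.067; 0.008 0.066; 0.012 0.062; 0.016 0.051; 0.02 0.034; 0.024 0.033; 0.028 0.03; 0.032 0.029; 0.036 0.029; 0.04 0.029; 0.044 0.029; 0.048 0.035; 0.052 0.042; 0.056 0.045; 0.06 0.044; 0.064 0.04; 0.068 0.043; 0.072 0.045; 0.076 0.045; 0.08 0.05; 0.084 0.06; 0.088 0.06; 0.092 0.062; 0.096 0.059;
```

View pics/c26.png

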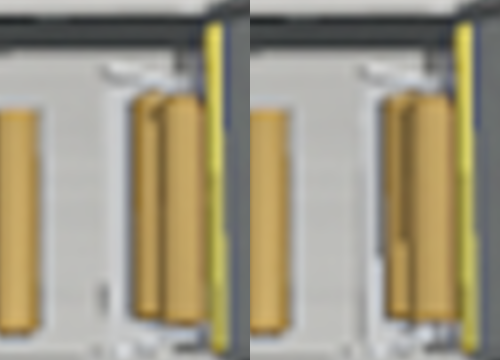

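```bash
python3 -m pendant '[[[0,0,0],[-0.0018,0,-0.0013],1],[[0,0,0],[-0.0018,0,-0.0013],1]]'
python3 -c "
from h import *
look('top27')"
python3 -m pendant '[[[0,0,0],[-0.0018,0,-0.0013],1],[[0,0,0],[0,0,0],1]]'
python3 -c "
from h import *
look('top28'); grab('wrist','wrist28')
a=cv2.imread('pics/c_top27.png')[80:440,100:500];b=cv2.imread('pics/c_top28.png')[80:440,100:500];cv2.imwrite('pics/c28.png',np.hstack([a,b]))
b=cv2.imread('pics/wrist28.png'); cv2.imwrite('pics/c28b.png',cv2.resize(b[20:140,210:360],None,fx=5,fy=4.8,interpolation=cv2.INTER_CUBIC))"
```

```text
time: 26.3
position: [0.5197, -0.104, 0.0327]
tool_rot: [-1.846, -1.89, -0.587]
ft_force: [-0.3, -0.1, -2.1]
grip_width: 0.247
pan mid hx -0.0134 grooves [np.float64(-0.0369), np.float64(-0.0194), np.float64(-0.0019)] lip 0.0206
0.0 0.057; 0.004 0.059; 0.008 0.059; 0.012 0.055; 0.016 0.049; 0.02 0.048; 0.024 0.047; 0.028 0.029; 0.032 0.029; 0.036 0.03; 0.04 0.029; 0.044 0.03; 0.048 0.032; 0.052 0.043; 0.056 0.045; 0.06 0.045; 0.064 0.04; 0.068 0.044; 0.072 0.046; 0.076 0.045; 0.08 0.05; 0.084 0.06; 0.088 0.062; 0.092 0.061; 0.096 0.06; 
time: 26.6
position: [0.5197, -0.1063, 0.0328]
tool_rot: [-1.846, -1.89, -0.587]
ft_force: [0.2, -0.1, -2.4]
grip_width: 0.245
pan mid hx -0.0151 grooves [np.float64(-0.0386), np.float64(-0.0211), np.float64(-0.0036)] lip 0.0189
0.0 0.046; 0.004 0.034; 0.008 0.036; 0.012 0.035; 0.016 0.033; 0.02 0.031; 0.024 0.029; 0.028 0.03; 0.032 0.029; 0.036 0.043; 0.04 0.045; 0.044 0.046; 0.048 0.041; 0.052 0.043; 0.056 0.045; 0.06 0.045; 0.064 0.04; 0.068 0.044; 0.072 0.044; 0.076 0.044; 0.08 0.047; 0.084 0.06; 0.088 0.061; 0.092 0.06; 0.096 0.058;
```

View pics/c28.png

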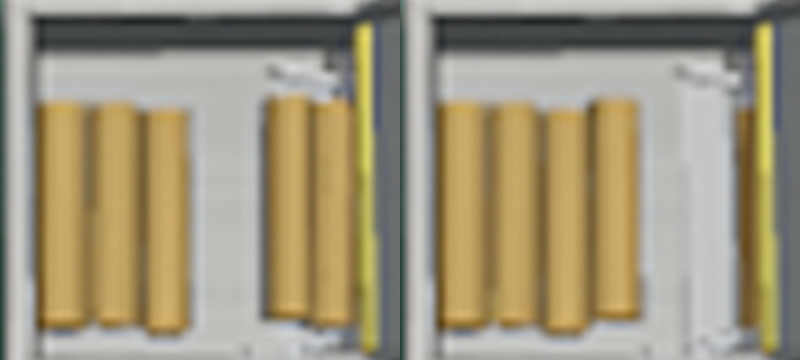

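View pics/c28b.png

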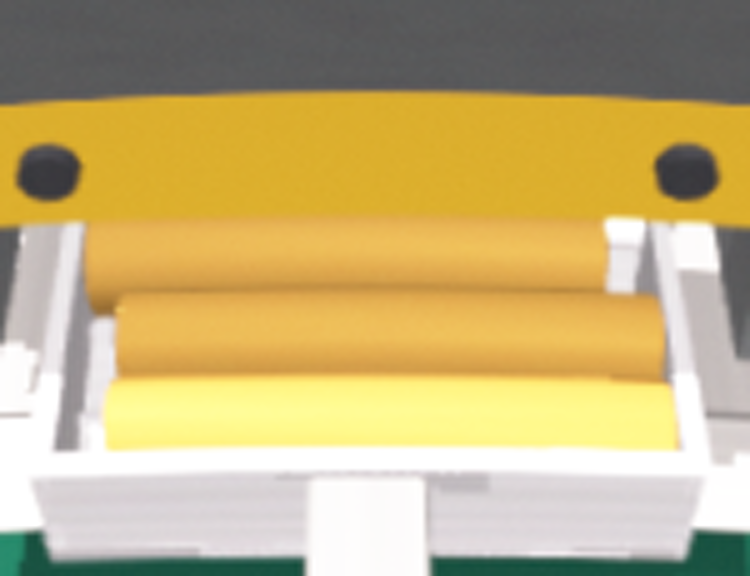

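```bash
python3 -m pendant '[[[0,0,0],[-0.0009,0,0.0012],1],[[0,0,0],[-0.003,0,-0.0021],1],[[0,0,0],[-0.004,0,-0.0028],1],[[0,0,0],[-0.004,0,-0.0028],1],[[0,0,0],[-0.004,0,-0.0028],1],[[0,0,0],[-0.004,0,-0.0028],1],[[0,0,0],[0,0,0],1]]'
python3 -c "
from h import *
target([.5202,-.1435,.0300],91.3,35.2)
d=grab('wrist','wrist29');P=wcloud(d);hx,hy=hop(P)
for a in np.arange(-.09,-.0,.003):
    m=(hx>a)&(hx<a+.003)&(abs(hy)<.03)&(P[...,2]<.06); print(round(a,3),m.sum(),np.median(P[...,2][m]).round(4),end='; ')
b=cv2.imread('pics/wrist29.png'); cv2.imwrite('pics/c29b.png',cv2.resize(b[20:140,210:360],None,fx=5,fy=4.8,interpolation=cv2.INTER_CUBIC))"
```

```text
time: 27.58
position: [0.5203, -0.1303, 0.0311]
tool_rot: [-1.847, -1.89, -0.587]
ft_force: [-0.3, -1.2, -0.2]
grip_width: 0.248
t 27.575 pos [ 0.5203 -0.1303  0.0311] F [-0.33 -1.18 -0.22] T [-0.89 -0.09  0.11] grip 0.248
q [ 0.976  0.584 -0.556  1.727 -0.26   1.212  0.606]
turn(deg, tool) [0.09 0.03 0.04]
shift now-axes [-0.0114 -0.0004 -0.0067] in goal axes [-0.0114 -0.0004 -0.0067] world [-0.0001 -0.0132 -0.0011]
-0.09 284 0.0023; -0.087 282 0.0022; -0.084 277 0.0022; -0.081 299 0.0022; -0.078 318 0.0021; -0.075 320 0.0021; -0.072 1887 0.0419; -0.069 420 0.0032; -0.066 677 0.0478; -0.063 663 0.0491; -0.06 536 0.0493; -0.057 381 0.0031; -0.054 254 0.0022; -0.051 662 0.0468; -0.048 467 0.0491; -0.045 300 0.0497; -0.042 172 0.0493; -0.039 90 0.0473; -0.036 282 0.0451; -0.033 558 0.0475; -0.03 374 0.0493; -0.027 260 0.0496; -0.024 113 0.0489; -0.021 3 0.0472; -0.018 0 nan; -0.015 0 nan; -0.012 0 nan; -0.009 91 0.0352; -0.006 697 0.0562; -0.003 60 0.0335;
  return _methods._mean(a, axis=axis, dtype=dtype,
  ret = ret.dtype.type(ret / rcount)
```

View pics/c29b.png

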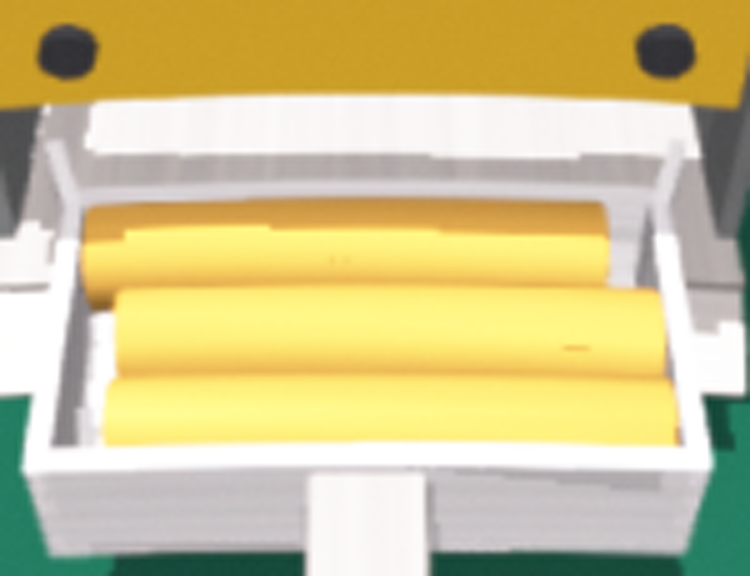

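```bash
python3 -m pendant '[[[0,0,0],[-0.004,0,-0.0028],1],[[0,0,0],[-0.005,0,-0.0035],1],[[0,0,0],[-0.006,0,-0.0042],1],[[0,0,0],[-0.006,0,-0.0042],1],[[0,0,0],[-0.006,0,-0.0042],1],[[0,0,0],[-0.006,0,-0.0042],1],[[0,0,0],[-0.005,0,-0.0035],1],[[0,0,0],[-0.003,0,-0.0021],1]]'
python3 -c "
from h import *
target([.5202,-.2,.19],91.3,35.2)
grab('wrist','wrist30'); d=grab('top','top30')
s=monitor.get_state(); t=np.radians(91.3); pitch(d,s['position'],np.array([np.cos(t),np.sin(t)]),.109)
b=cv2.imread('pics/wrist30.png'); cv2.imwrite('pics/c30b.png',cv2.resize(b[0:200,180:390],None,fx=3,fy=3,interpolation=cv2.INTER_CUBIC))"
```

```text
time: 28.62
position: [0.5214, -0.1798, 0.0309]
tool_rot: [-1.846, -1.89, -0.587]
ft_force: [0.1, 0.1, -2.6]
grip_width: 0.247
t 28.625 pos [ 0.5214 -0.1798  0.0309] F [ 0.12  0.06 -2.62] T [-1.22 -0.13 -0.02] grip 0.247
q [ 1.002  0.629 -0.526  1.649 -0.231  1.271  0.642]
turn(deg, tool) [ 0.06 -0.01  0.06]
shift now-axes [ 0.0752 -0.0014 -0.1416] in goal axes [ 0.0752 -0.0017 -0.1416] world [-0.0012 -0.0202  0.1591]
backwall-floor 560 slope deg 0.97 z 0.0439
handle 77 slope deg -12.45 z 0.0461
neck 58 slope deg 3.56 z 0.0428
wall -1 69 -13.82 0.0422
wall 1 45 -1.65 0.0445
```

View pics/c30b.png

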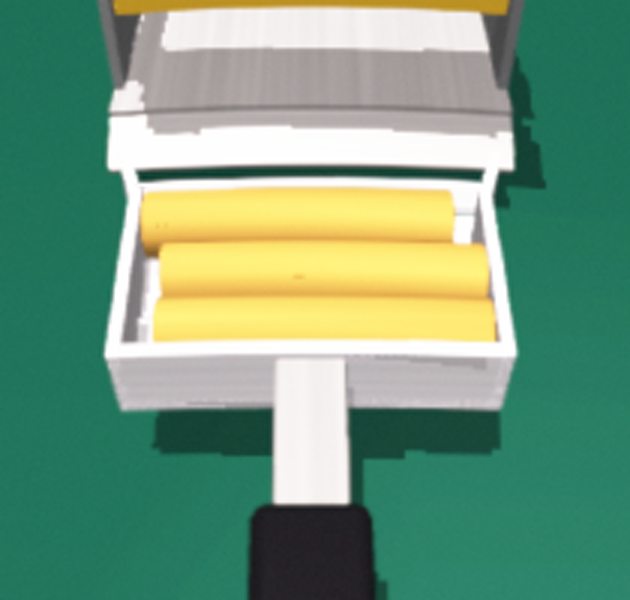

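```bash
python3 -m pendant '[[[0,0,0],[-0.004,0,-0.005],1],[[0,0,0],[0.0015,0,-0.011],1],[[0,0,0],[0.006,0,-0.016],1],[[0,0,0],[0.0105,0,-0.015],1],[[0,0,0],[0.0105,0,-0.015],1],[[0,0,0],[0.0105,0,-0.015],1],[[0,0,0],[0.0105,0,-0.015],1],[[0,0,0],[0.0105,0,-0.015],1]]'
python3 -m pendant '[[[0,0,0],[0.008,0,-0.0115],1],[[0,0,0],[0.004,0,-0.006],1],[[0,0,0],[0,0,0],1]]'
python3 -c "
from h import *
target([.5300,.2055,.155],94.2,35.2)
grab('wrist','wrist31'); d=grab('top','top31')
s=monitor.get_state(); t=np.radians(91.3); pitch(d,s['position'],np.array([np.cos(t),np.sin(t)]),.109)
b=cv2.imread('pics/wrist31.png'); cv2.imwrite('pics/c31b.png',cv2.resize(b[0:200,180:390],None,fx=3,fy=3,interpolation=cv2.INTER_CUBIC))"
```

```text
time: 29.72
position: [0.5216, -0.1951, 0.152]
tool_rot: [-1.846, -1.89, -0.587]
ft_force: [1.1, -0.6, -3.2]
grip_width: 0.247
time: 30.1
position: [0.5217, -0.1956, 0.1721]
tool_rot: [-1.846, -1.891, -0.587]
ft_force: [0.1, -0.5, -2.1]
grip_width: 0.25
t 30.1 pos [ 0.5217 -0.1956  0.1721] F [ 0.1  -0.5  -2.09] T [-1.25 -0.16  0.01] grip 0.25
q [ 1.035  0.488 -0.552  1.531 -0.277  1.511  0.582]
turn(deg, tool) [ 1.73  0.01 -2.28]
shift now-axes [0.3176 0.0176 0.245 ] in goal axes [0.3165 0.0376 0.2443] world [ 0.0083  0.4011 -0.0171]
backwall-floor 710 slope deg 2.72 z 0.1844
handle 87 slope deg -2.0 z 0.1896
neck 68 slope deg -1.17 z 0.1857
wall -1 84 -7.67 0.1844
wall 1 61 -6.52 0.1839
```

View pics/c31b.png

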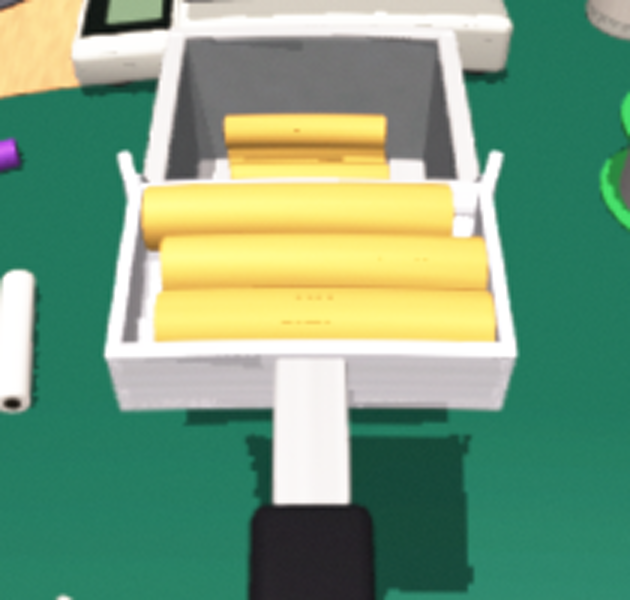

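View pics/top31.png

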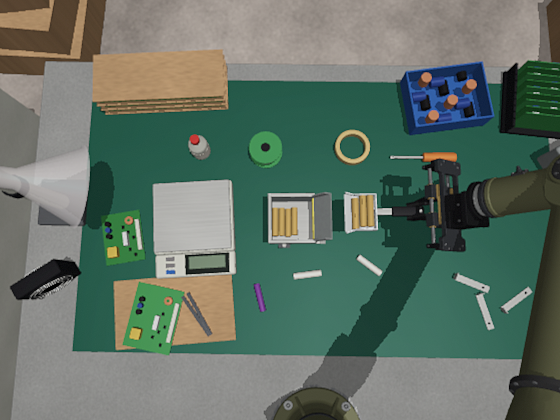

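```bash
python3 -m pendant '[[[0,0,0],[0.0065,0.001,0.0046],1],[[0,0,0],[0.0147,0.001,0.0104],1],[[0,0,0],[0.0229,0.001,0.0161],1],[[0,0,0],[0.0294,0.001,0.0207],1],[[0,0,0],[0.0294,0.001,0.0207],1],[[0,0,0],[0.0294,0.001,0.0207],1],[[0,0,0],[0.0294,0.001,0.0207],1],[[0,0,0],[0.0229,0.001,0.0161],1]]'
python3 -c "
from h import *
target([.5300,.2055,.155],94.2,35.2)"
```

```text
time: 31.2
position: [0.5237, 0.0335, 0.1723]
tool_rot: [-1.843, -1.892, -0.586]
ft_force: [-0.6, 0.6, -2.1]
grip_width: 0.247
t 31.2 pos [0.5237 0.0335 0.1723] F [-0.59  0.59 -2.05] T [-1.23 -0.18 -0.  ] grip 0.247
q [ 0.886  0.288 -0.696  1.804 -0.433  1.288  0.382]
turn(deg, tool) [ 1.63 -0.03 -2.2 ]
shift now-axes [0.1304 0.0107 0.1132] in goal axes [0.1299 0.0189 0.1127] world [ 0.0063  0.172  -0.0173]
```

```bash
python3 -m pendant '[[[0,0,0],[0.0229,0.001,0.0161],1],[[0.4,0,-0.55],[0.0229,0.0015,0.0161],1],[[0.4,0,-0.55],[0.0229,0.002,0.0161],1],[[0.4,0,-0.55],[0.0229,0.0022,0.0161],1],[[0.4,0,-0.55],[0.0229,0.0025,0.0161],1],[[0,0,0],[0.0147,0.002,0.0104],1],[[0,0,0],[0.0065,0.001,0.0046],1],[[0,0,0],[0,0,0],1]]'
python3 -c "
from h import *
target([.5300,.2055,.10],94.2,35.2)
grab('wrist','wrist32'); d=grab('top','top32')
b=cv2.imread('pics/top32.png'); cv2.imwrite('pics/c32.png',cv2.resize(b[165:285,135:315],None,fx=4,fy=4,interpolation=cv2.INTER_CUBIC))"
```

```text
time: 32.2
position: [0.5293, 0.1968, 0.1723]
tool_rot: [-1.795, -1.928, -0.57]
ft_force: [-0.1, -0.5, -2.5]
grip_width: 0.246
t 32.2 pos [0.5293 0.1968 0.1723] F [-0.08 -0.53 -2.49] T [-1.24 -0.16  0.05] grip 0.246
q [ 0.686  0.28  -0.802  1.834 -0.46   1.137  0.178]
turn(deg, tool) [ 0.1  -0.01 -0.08]
shift now-axes [-0.0346  0.0012  0.064 ] in goal axes [-0.0346  0.0013  0.064 ] world [ 0.0007  0.0087 -0.0723]
```

View pics/c32.png

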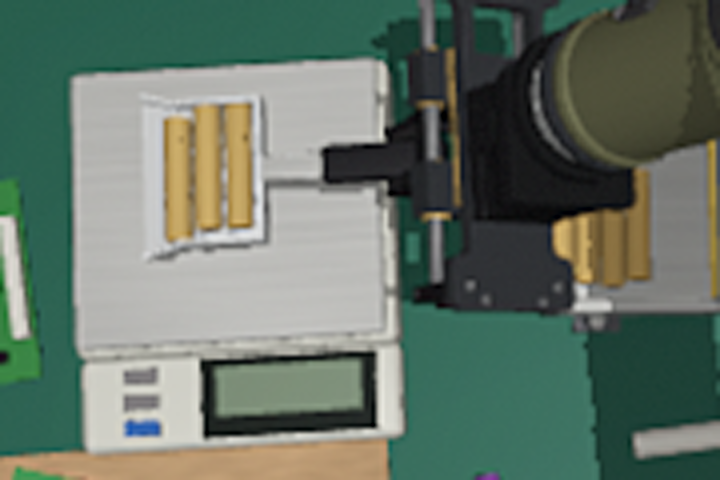

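View pics/wrist32.png

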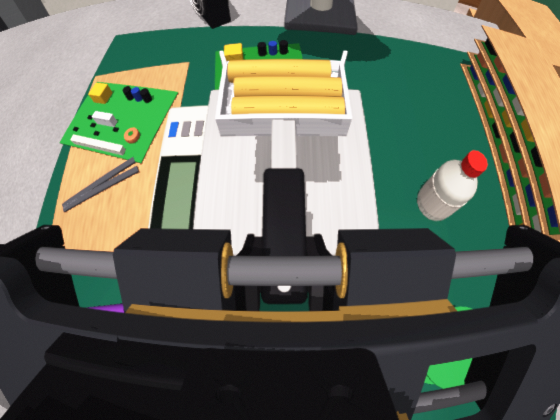

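```bash
python3 -m pendant '[[[0,0,0],[-0.003,0,0.005],1],[[0,0,0],[-0.006,0.0005,0.011],1],[[0,0,0],[-0.007,0.0005,0.013],1],[[0,0,0],[-0.007,0,0.013],1],[[0,0,0],[-0.007,0,0.013],1],[[0,0,0],[-0.006,0,0.011],1],[[0,0,0],[-0.003,0,0.005],1],[[0,0,0],[0,0,0],1]]'
python3 -c "
from h import *
target([.5300,.2055,.0666],94.2,35.2)
grab('wrist','wrist33'); d=grab('top','top33')
b=cv2.imread('pics/top33.png'); cv2.imwrite('pics/c33.png',cv2.resize(b[170:260,145:245],None,fx=6,fy=6,interpolation=cv2.INTER_CUBIC))"
```

```text
time: 33.3
position: [0.5297, 0.206, 0.0917]
tool_rot: [-1.795, -1.927, -0.57]
ft_force: [0.3, -0.5, -2.8]
grip_width: 0.247
t 33.3 pos [0.5297 0.206  0.0917] F [ 0.32 -0.45 -2.8 ] T [-1.23 -0.2   0.03] grip 0.247
q [ 0.636  0.395 -0.781  1.899 -0.415  0.975  0.207]
turn(deg, tool) [ 0.09 -0.04 -0.1 ]
shift now-axes [-0.0149  0.0003  0.0202] in goal axes [-0.0149  0.0003  0.0202] world [ 0.0003 -0.0005 -0.0251]
```

View pics/c33.png

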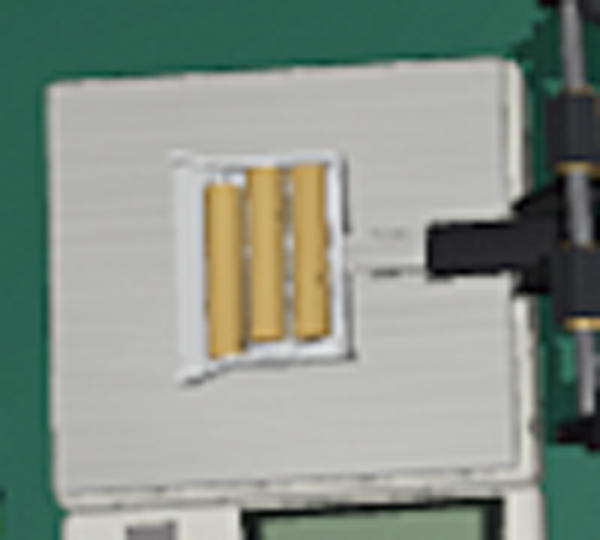

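View pics/wrist33.png

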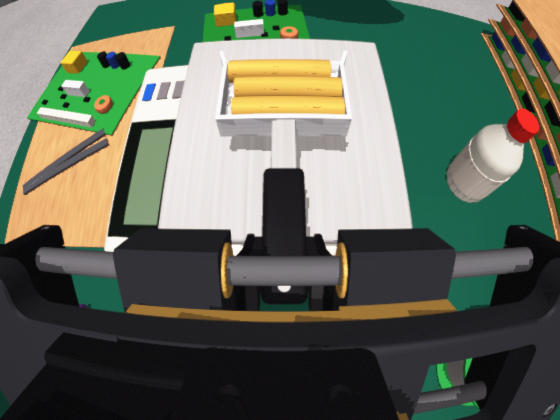

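```bash
python3 - <<'E'
from h import *
d=dict(np.load('top33.npz'))
f=lambda x,y:(145+(x+.5)/6-.5,170+(y+.5)/6-.5)
a=onz(d,*f(347,153),.110); b=onz(d,*f(352,357),.110); m=(a+b)/2
l=(onz(d,*f(172,157),.105)+onz(d,*f(185,382),.105))/2
h=np.array([np.cos(np.radians(94.2)),np.sin(np.radians(94.2))])
print('back',m,'lip',l,np.linalg.norm(a-b)); print('pan mid from back',m[:2]+.035*h,'from lip',l[:2]-.034*h,'kin',monitor.get_state()['position'][:2]+.109*h)
C=cloud(d); ok=d['range_z']>0; M=np.zeros(ok.shape,bool); M[170:260,145:245]=1
P=C[M&ok&(abs(C[...,2]-.066)<.005)]; print('platform',cv2.minAreaRect((P[:,:2]*1000).astype(np.float32)))
E
```

```text
back [0.52375768 0.2801313  0.11      ] lip [0.51770806 0.34881855 0.105     ] 0.08188037343531937
pan mid from back [0.52119434 0.31503731] from lip [0.52019816 0.31490986] kin [0.52222868 0.31465391]
platform ((523.6929321289062, 315.578125), (172.68101501464844, 190.68499755859375), 4.170762538909912)
```

```bash
python3 -m pendant '[[[0,0,0],[-0.0025,0.001,0.0035],1],[[0,0,0],[-0.0035,0.0015,0.005],1],[[0,0,0],[-0.0035,0,0.005],1],[[0,0,0],[-0.0025,0,0.0035],1],[[0,0,0],[-0.0012,0,0.0016],1],[[0,0,0],[0,0,0],1],[[0,0,0],[0,0,0],1]]'
python3 -c "
from h import *
target([.5300,.2055,.0666],94.2,35.2)"
python3 -m pendant '[[[0,0,0],[-0.0006,0,0.0008],1],[[0,0,0],[0,0,0],1]]'
python3 -c "
from h import *
for i in range(3):
  s=monitor.get_state();print(s['position'].round(4),s['ft_force'].round(2),s['torque'].round(2)); eyes.get_image('wrist')"
```

```text
time: 34.28
position: [0.5324, 0.2061, 0.0693]
tool_rot: [-1.796, -1.928, -0.571]
ft_force: [-0.2, 0.1, -1.9]
grip_width: 0.246
t 34.275 pos [0.5324 0.2061 0.0693] F [-0.24  0.12 -1.88] T [-1.21 -0.18 -0.02] grip 0.246
q [ 0.621  0.435 -0.769  1.906 -0.398  0.934  0.216]
turn(deg, tool) [ 0.13 -0.02 -0.08]
shift now-axes [-0.0019 -0.0025  0.002 ] in goal axes [-0.0019 -0.0025  0.002 ] world [-0.0024 -0.0006 -0.0027]
time: 34.52
position: [0.5325, 0.206, 0.0683]
tool_rot: [-1.796, -1.928, -0.571]
ft_force: [0.1, -0.4, -1.9]
grip_width: 0.246
[0.5325 0.206  0.0683] [ 0.14 -0.35 -1.89] [-1.14 -0.22 -0.01]
[0.5325 0.206  0.0683] [-0.21 -0.39 -2.09] [-1.14 -0.24 -0.06]
[0.5325 0.206  0.0683] [-0.19 -1.35 -1.75] [-1.1  -0.23 -0.01]
```

```bash
python3 -m pendant '[[[0,0,0],[-0.0005,0,0.0007],1],[[0,0,0],[0,0,0],1]]'
python3 -c "
from h import *
for i in range(3):
  s=monitor.get_state();print(s['position'].round(4),s['ft_force'].round(2),s['torque'].round(2)); eyes.get_image('wrist')"
python3 -m pendant '[[[0,0,0],[-0.0004,0,0.0006],1],[[0,0,0],[0,0,0],1]]'
python3 -c "
from h import *
for i in range(3):
  s=monitor.get_state();print(s['position'].round(4),s['ft_force'].round(2),s['torque'].round(2)); eyes.get_image('wrist')"
```

```text
time: 34.92
position: [0.5325, 0.206, 0.0674]
tool_rot: [-1.796, -1.928, -0.571]
ft_force: [0.8, -0.1, -0.6]
grip_width: 0.247
[0.5325 0.206  0.0674] [ 0.75 -0.05 -0.6 ] [-0.9  -0.22  0.  ]
[0.5325 0.2059 0.0674] [-0.1  -0.74 -1.38] [-0.95 -0.23 -0.  ]
[0.5325 0.206  0.0674] [-0.22 -1.74 -0.76] [-0.96 -0.19 -0.07]
time: 35.33
position: [0.5326, 0.2059, 0.0668]
tool_rot: [-1.796, -1.928, -0.571]
ft_force: [0.2, -2.4, 1.5]
grip_width: 0.245
[0.5326 0.2059 0.0668] [ 0.21 -2.35  1.53] [-0.78 -0.1   0.08]
[0.5326 0.2059 0.0668] [ 0.27 -1.78  3.09] [-0.75 -0.09  0.05]
[0.5325 0.2059 0.0668] [ 0.11 -1.59  2.  ] [-0.75 -0.09  0.07]
```

```bash
python3 -m pendant '[[[0,0,0],[0.0003,0,-0.0004],1],[[0,0,0],[0,0,0],0.4],[[0,0,0],[0,0,0],0.3],[[0,0,0],[0,0,0],0.1],[[0,0,0],[0,0,0],0.0],[[0,0,0],[0,0,0],0.0]]'
python3 -c "
from h import *
target([.5300,.2055,.0666],94.2,35.2)"
python3 -m pendant '[[[0,0,0],[0,0,-0.005],0],[[0,0,0],[0,0,-0.012],0],[[0,0,0],[0,0,-0.025],0],[[0,0,0],[0,0,-0.03],0],[[0,0,0],[0,0,-0.03],0],[[0,0,0],[0,0,-0.02],0],[[0,0,0],[0,0,0],0],[[0,0,0],[0,0,0],0]]'
python3 -c "
from h import *
target([.5300,.2055,.0666],94.2,35.2)
grab('wrist','wrist34'); d=grab('top','top34');grab('side','side34')
b=cv2.imread('pics/top34.png'); cv2.imwrite('pics/c34.png',cv2.resize(b[170:260,145:345],None,fx=4,fy=4,interpolation=cv2.INTER_CUBIC))"
```

```text
time: 36.22
position: [0.5323, 0.2061, 0.0671]
tool_rot: [-1.795, -1.928, -0.571]
ft_force: [-0.5, 0.1, 0.5]
grip_width: 0.488
t 36.225 pos [0.5323 0.2061 0.0671] F [-0.54  0.08  0.45] T [-0.71 -0.14 -0.01] grip 0.488
q [ 0.62   0.439 -0.768  1.907 -0.396  0.93   0.218]
turn(deg, tool) [ 0.11 -0.02 -0.09]
shift now-axes [-0.0006 -0.0023  0.0001] in goal axes [-0.0006 -0.0023  0.0001] world [-0.0023 -0.0006 -0.0005]
time: 37.22
position: [0.5368, 0.1361, 0.1664]
tool_rot: [-1.795, -1.928, -0.57]
ft_force: [0.2, -0.4, -0.5]
grip_width: 0.504
t 37.225 pos [0.5368 0.1361 0.1664] F [ 0.16 -0.37 -0.46] T [-0.7  -0.13  0.02] grip 0.504
q [ 0.755  0.309 -0.768  1.81  -0.432  1.191  0.257]
turn(deg, tool) [ 0.08 -0.02 -0.09]
shift now-axes [-0.0006 -0.0019  0.1217] in goal axes [-0.0006 -0.0017  0.1217] world [-0.0068  0.0694 -0.0998]
```

View pics/c34.png

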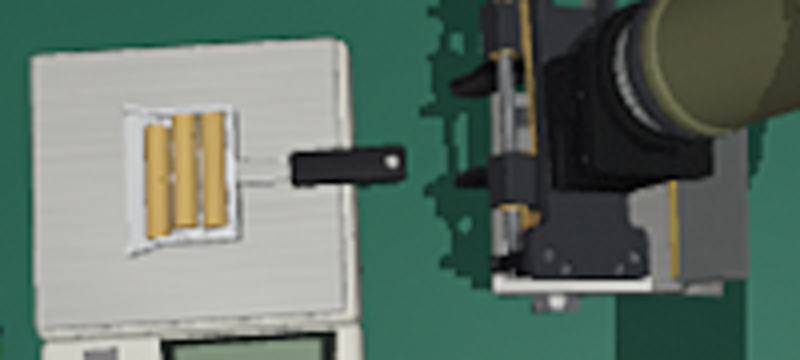

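View pics/wrist34.png

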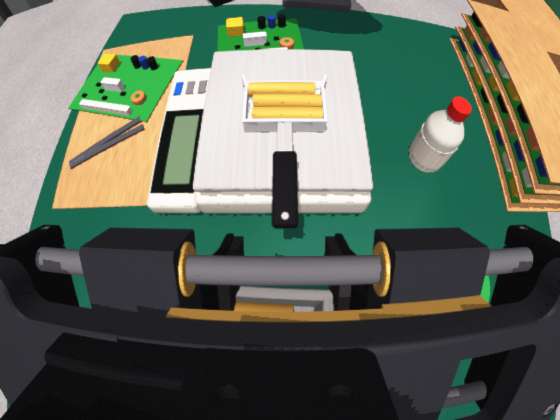

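View pics/side34.png

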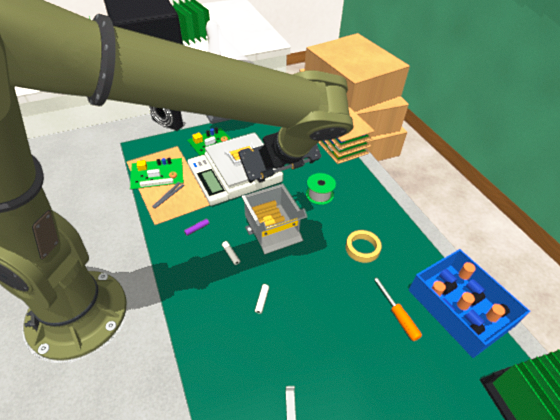

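```bash
python3 -m pendant '[[[0,0,0],[0.008,0,-0.011],0],[[0,0,0],[0.016,0,-0.023],0],[[0,0,0],[0.016,0,-0.023],0],[[0,0,0],[0.008,0,-0.011],0],[[0,0,0],[0,0,0],0],[[0,0,0],[0,0,0],0]]'
python3 - <<'E'
from h import *
d=grab('wrist','wrist35'); P=wcloud(d); t=grab('top','top35'); Z=P[...,2]
h=np.array([np.cos(np.radians(94.2)),np.sin(np.radians(94.2))]); s=np.array([-h[1],h[0]]); q=P[...,:2]-np.array([.5237,.3156]); a=q@h;b=q@s
for nm,lo,hi in(('walltop',.08,.09),):
    for sg in(1,-1):
        m=(Z>.080)&(Z<.09)&(abs(b-sg*.039)<.004)&(a>-.033)&(a<.015); k=np.polyfit(a[m],Z[m],1); print(sg,m.sum(),'pitch',np.degrees(np.arctan(k[0])).round(2),Z[m].mean().round(4))
for lo in np.arange(-.04,.04,.004):
    m=(a>lo)&(a<lo+.004)&(abs(b)<.03); print(round(lo,3),np.nanmedian(Z[m]).round(4),end='; ')
m=(a>-.13)&(a<-.075)&(abs(b)<.008)&(Z>.07); k=np.polyfit(a[m],Z[m],1); print('\nhandle',m.sum(),'pitch',np.degrees(np.arctan(k[0])).round(2),Z[m].mean())
b2=cv2.imread('pics/wrist35.png'); cv2.imwrite('pics/c35.png',cv2.resize(b2[20:330,180:400],None,fx=2,fy=1.9))
print(monitor.get_state()['time'])
E
```

```text
time: 38.12
position: [0.5366, 0.1357, 0.249]
tool_rot: [-1.795, -1.927, -0.569]
ft_force: [-0.5, -0.2, -0.1]
grip_width: 0.499
1 105 pitch -0.13 0.0853
-1 144 pitch 0.63 0.0851
-0.04 0.0671; -0.036 0.0786; -0.032 0.0856; -0.028 0.0827; -0.024 0.0855; -0.02 0.0854; -0.016 0.084; -0.012 0.0812; -0.008 0.0846; -0.004 0.0855; -0.0 0.0844; 0.004 0.0809; 0.008 0.0843; 0.012 0.0857; 0.016 0.0851; 0.02 0.0833; 0.024 nan; 0.028 0.0712; 0.032 0.07; 0.036 0.067; 
handle 688 pitch 0.01 0.08721839264422658
38.225
  return np.nanmean(a, axis, out=out, keepdims=keepdims)
```

View pics/c35.png

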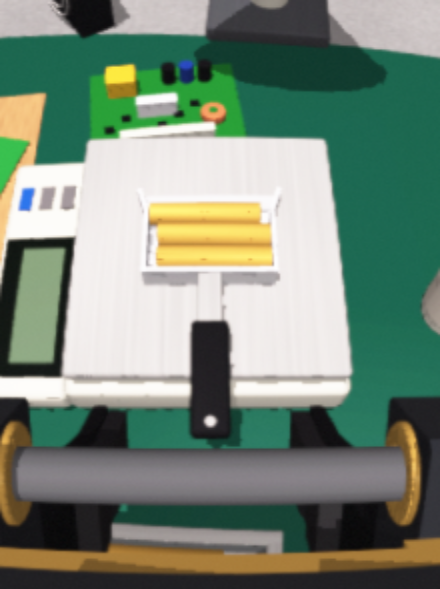

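The scoop is level and centred on the platform, and its three spacers sit flush in their grooves. Nothing is touching it, so I'm handing in.

```bash
python3 -c "
from bench import order
print(order.close_job())"
```

```text
the job is handed in; nothing more can be done
None
```

The scoop is on the middle of the scale's platform with exactly one spacer in each of its three grooves. I handed the job in at about 38 s with the gripper open and clear.

**What did not go straight through**
- **First entry:** the lip caught at the hopper entrance and the wrist read about 28 N. I backed off, raised the scoop 2 mm, and it went in freely.
- **Grip:** with the pan fully in, I let go and gripped the handle again deeper, so the loaded scoop would not droop.
- **First drag-out:** the surplus carried the spacer out of groove 2, leaving two in the scoop. I pushed in again to refill and heap it.
- **Second drag-out:** the last surplus spacer jammed against the strike edge. For about 18 mm of that drag I held the scoop about 1.6 mm above the hopper floor instead of flat on it. The surplus then dropped off, and I lowered the scoop and finished the drag at floor height.

**Last checks**
- **Level:** the scoop's handle and walls read between -0.1° and 0.6°.
- **Spacers:** all three read flush with the walls, at about 85.5 mm.
- **Position:** before lowering, the pan was about 3 mm off the platform's middle, and I shifted it 2.5 mm to correct. I did not measure the offset again after release.
- **Hopper:** four spacers were visible after the drag-out. The fifth was hidden under the one by the far wall, so I inferred it from the heights.
- **Bystanders and look-alikes:** they look unmoved in the pictures. I did not measure them.
- **Cameras:** the top and side views disagreed by about 3 mm, so I lined up the close work from the wrist camera and the measured forces.

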